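# Hang the code reader on its rail and show it the weld coupon

### The job

Take the cordless code reader off its charging stand, hang it by its saddle over the left half of the rail with its window facing you, slide it to the right along the rail until it meets the stop pin, and let go of it. Find the weld coupon in the pin rack that has a notched corner (the notch marks its ground, dot-marked end), lift it out by its plain end and show it to the reader: label face up, square to the window, the dots uncovered and centred in front of the window about 80 mm away. Finish while still holding it there in the air, touching nothing else with it, and with the other two coupons left standing in the rack.

Things in the scene. Friction and masses are not known exactly. Their poses are not given: they have to be found in the camera images.
- reader: cordless code reader on an aluminium saddle, 0.3 kg. Origin: middle of the saddle slot's inner top, which rests on the bar it hangs on; z up, y along the slot. Window on the -x side. Slot 9 mm wide (x), 36 mm long (y), legs 36 mm deep, then flared lips 11 mm deep, mouth 18 mm wide. Whole: x -72 to +42, y -23 to +23, z -76 to +49 mm. Hangs leaning up to 0.1 rad.
- reader_lug (a point): middle of the reader's grip lug, 30 mm above its origin, same axes: an upright plate 10 mm thick (x) and 30 mm wide (y), from 5 to 49 mm above the reader's origin
- reader_window (a point): centre of the reader's window, at (-58, 0, -64) mm in the reader's frame; this point's z axis points out of the window along the line of sight (45 degrees down towards the reader's -x), its y axis is the reader's y
- charging_stand: black foot 120x80x16 mm with an upright steel plate 6 mm thick (its x), 34 mm wide (its y), top edge 150 mm above the table, over which the reader hangs at the start with the same axes. Origin on the table under the plate; z up. Fixed.
- rail: flat steel bar on edge, 6 mm thick (its x), 290 mm long (its y), 30 mm high, top edge 210 mm above the table, with a 20 mm square post at each end (y = -150, +150 mm). Origin on the table under the bar's middle; x across the bar away from the robot, y along it to the left, z up. Fixed.
- stop_pin (a point): upright steel pin 6 mm thick in the bar's top edge, 16 mm high; this point is on its axis at the level of the bar's top edge, 85 mm to the right (rail -y) of the bar's middle. Against it, the reader's origin is 21 mm to its left (rail +y).
- coupon_rack: dark steel base plate 124 mm (x) by 158 mm (y), 6 mm thick, with pairs of upright pins 6 mm thick and 24 mm high at x = -48 and +48 mm that form three slots 11 mm wide, at y = -55, 0 and +55 mm; each holds a coupon on edge. Origin: centre of the underside; z up. Fixed.
- coupon: the coupon to show: dark steel plate 110 (x) by 8 (y) by 40 mm (z, up at the start), 0.2 to 0.36 kg, weld bead across the middle 1.5 mm proud. Origin: centre. Its upper corner at the +x end has a 12x12 mm notch; the last 38 mm at that end are ground bright on the +y face and carry the punched dots. -x is the plain end. Stands in any slot, axes as the rack's.
- label (a point): centre of the label on the coupon's +y face, at (34, 4, -3) mm in the coupon's frame, same axes as the coupon (y is the label's outward normal)
- coupon_b: plain coupon of the same size and axes, no notch and no ground end; stays in the rack
- coupon_c: plain coupon like coupon_b; stays in the rack
Not all that is in view belongs to the job. Leave any brown look-alike of the coupon alone.

How it is judged:
By the outcome, as a careful person would: the job done as asked, in the order asked, and still so for the second after the job is handed in, while the arm keeps its last pose, push and grip.
It also fails if it takes over 72 s, if anything falls off the work surface, if the arm or the gripper's body presses on something with over 40 N, if the wrist force passes 120 N, or if a joint passes its speed limit or range.

### The arm

A 6-joint arm with a two-finger parallel gripper is mounted at the origin on a cart in front of the work surface, level with it; the furniture and walls round the work are solid. World frame = base frame: x ahead of the robot, y to its left, z up, the work surface at z = 0. Lengths are in m, angles in rad, forces in N, time in s.
With the tool pointing down it reaches from about 0.375 to 0.925 m from the base axis. Payload 5.7 kg.
Tool frame: the origin (TCP) lies between the finger pads; the fingertips stand 22 mm ahead of it and the grasp point (between the pads) lies 3 mm ahead of it; z points along the fingers, x is the direction in which the jaws open and shut, and the axes are right-handed (so a half turn about z gives the same grasp; the last joint's range is limited). The gripper opens to 88 mm and grips with 3 to 60 N. Pads are 20 mm wide; open, the fingers measure 115 mm over their backs; the gripper's body (75 mm by 178 mm) begins 61 mm behind the grasp point.
Start: joints at [-1.267, 0.359, 1.51, -0, 1.272, -0.115], TCP at [0.244, -0.548, 0.245] pointing down, gripper open.
Joint ranges: [-2.97, 2.97], [-1.01, 2.36], [0.21, 2.38], [-0.96, 4.11], [0.2, 2.71], [-2.98, 2.98]. Speed limits (rad/s): [2.39, 2.39, 3.14, 3.14, 3.14, 3.14].

### API

Orientations are given as a 3x3 rotation matrix whose columns are the frame's x, y, z axes.
In Python, from plant import monitor, viewer, robot gives the robot as it stands.
- The arm moves only by the tool move_arm, never from a script. Its argument "moves" is a list of rows, each a list of 7 numbers: the shift along the world's x, y, z in m, then the turn, a rotation vector about the world's x, y, z in rad, then the finger opening in m, from 0 to 0.0878. In form: [[tx, ty, tz, wx, wy, wz, gripper], ...]. A call has 1 to 8 rows; each row shifts and turns the commanded pose from where the row before left it; what a row does not reach is not made up. A row lasts 1/12 s, in which the tool goes at most 41.7 mm and 7.16 degrees, less where a joint would pass 70% of its speed; a pose out of reach is approached as far as the arm can. A call with a gripper value outside its range is refused whole. The fingers move at their own pace and stop on an object; "newtons" is the grip in N (left out, the last holds). Time passes only in rows, so rows that do not move let the fingers close. It gives the time, the measured TCP pose, the force and the opening at its end, in the units of the state.
- monitor.get_obs(): the state, without advancing time (a new reading comes with each control period).
- viewer.snapshot(name): name is "side" or "top"; returns a dict with "pixels" (480x640x3 uint8, red, green, blue), "z_map" (480x640 float32, m along the optical axis (not along the pixel's ray), 0 where there is no reading), "K" (3x3 intrinsics, pixels), "origin" and "rotation" of the camera in the world. Camera axes: x right, y up, looking along -z (the intrinsics and any distortion apply to the point x, -y, -z); pixel columns grow to the right and rows downward; lengths in m; the calibration is good to about 2 mm. A picture is of the moment at which its call begins.
- robot.sign_off(): hands the job in, once; it reports no verdict.
The state is a dict: "time_s": time; "joint_pos": joint angles; "dq": joint speeds; "tau": joint torques, N m; "eef_pos": TCP position; "ee_rot": TCP orientation; "force": force on the tool from outside, world axes, zero at the start; "ft_torque": the same for the moment, N m; "grip_width": finger opening in m.
Only numpy, scipy, OpenCV 4.12 (cv2) and the standard library are available. Lean on these libraries where they do the work, as an engineer would, in place of code of your own. Each camera call takes 0.05 s, during which the arm holds its last target.

## Working session

There is one attempt and no reset: what is moved stays moved. The work goes in short steps, Python scripts to look and compute and a tool call to move; the robot and the scene stay as the last step left them, time stands still between calls to the robot, and variables do not carry over. Pictures are saved under pics/ and viewed, and the job is handed in when it is done.

Besides the shell and the picture viewer there is one more tool, called after "Call:" as name(argument=value, ...), one argument or row to a line, values as JSON. move_arm: Moves the arm, as the interface text tells. Its arguments: {"type":"object","properties":{"moves":{"type":"array"},"newtons":{"type":"number"}},"required":["moves"]}

```bash
ls; mkdir -p pics; cat > h.py <<'E'
import numpy as np, cv2
from plant import monitor, viewer, robot
def snap(n,f):
    s=viewer.snapshot(n); cv2.imwrite('pics/'+f+'.png',s['pixels'][:,:,::-1]); np.savez('pics/'+f+'.npz',**{k:s[k] for k in('pixels','z_map','K','origin','rotation')}); return s
def load(f): return dict(np.load('pics/'+f+'.npz'))
def cloud(s):
    K=s['K'];z=s['z_map'];v,u=np.mgrid[0:480,0:640]
    p=np.stack([(u-K[0,2])/K[0,0]*z,-(v-K[1,2])/K[1,1]*z,-z],-1)
    P=p@s['rotation'].T+s['origin'];P[z==0]=np.nan;return P
def st():
    o=monitor.get_obs();print({k:np.round(o[k],4).tolist() for k in o});return o
E
python3 - <<'E'
from h import *
st()
for n in('side','top'):
    s=snap(n,n+'0');print(n,s['K'],s['origin'],s['rotation'],[k for k in s])
E
```

```text
pics
{'time_s': 0.0, 'joint_pos': [-1.2671, 0.3595, 1.5114, -0.0, 1.2725, -0.1151], 'dq': [-0.0009, -0.0012, 0.0003, -0.0016, -0.0007, 0.0021], 'tau': [0.0006, -51.5371, -27.0724, 0.0676, 0.0348, -0.0001], 'eef_pos': [0.2438, -0.5475, 0.2438], 'ee_rot': [[0.4067, -0.9136, -0.0006], [-0.9136, -0.4067, 0.0017], [-0.0018, -0.0002, -1.0]], 'force': [-0.3288, -0.3785, -0.1262], 'ft_torque': [0.0298, 0.0069, 0.0147], 'grip_width': 0.0878}
side [[598.85348234   0.         324.70206168]
 [  0.         598.85348234 244.9460863 ]
 [  0.           0.           1.        ]] [ 0.57534662 -1.43417759  0.8217651 ] [[ 0.99944363 -0.02010102  0.02661533]
 [ 0.03272442  0.43678432 -0.89897084]
 [ 0.00644508  0.89934165  0.43719911]] ['pixels', 'z_map', 'K', 'origin', 'rotation']
top [[509.3561858    0.         316.67280164]
 [  0.         509.3561858  240.45063688]
 [  0.           0.           1.        ]] [ 0.442808   -0.01612319  1.35138783] [[ 0.02558839  0.99632417 -0.08175193]
 [-0.99960369  0.02646089  0.00960675]
 [ 0.01173466  0.08147371  0.99660641]] ['pixels', 'z_map', 'K', 'origin', 'rotation']
```

View pics/side0.png

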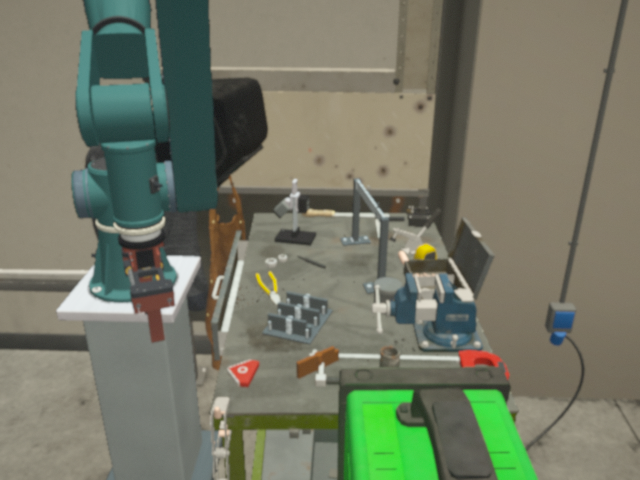

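View pics/top0.png

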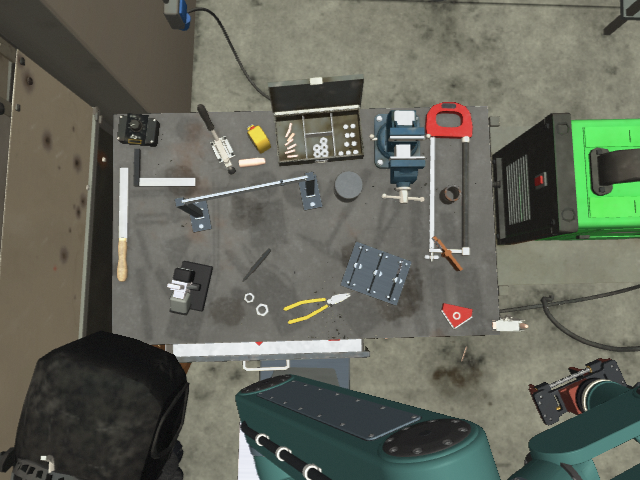

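The side view shows the reader on its stand near (295,210), the rail between posts at (358,210) and (384,250), and the rack at (297,317). In the top view the reader is at (183,285), the rail from (190,205) to (310,180), and the rack at (377,272). Next I zoom in.

```bash
python3 - <<'E'
from h import *
s=load('side0')['pixels'][:,:,::-1];t=load('top0')['pixels'][:,:,::-1]
def c(im,x0,y0,x1,y1,k):return cv2.resize(im[y0:y1,x0:x1],None,fx=k,fy=k,interpolation=cv2.INTER_CUBIC)
cv2.imwrite('pics/s_rack.png',c(s,255,280,345,350,8))
cv2.imwrite('pics/s_read.png',c(s,260,170,400,290,5))
cv2.imwrite('pics/t_rack.png',c(t,330,230,430,310,8))
cv2.imwrite('pics/t_read.png',c(t,150,160,330,320,4))
E
```

```text
(no output)
```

View pics/s_rack.png

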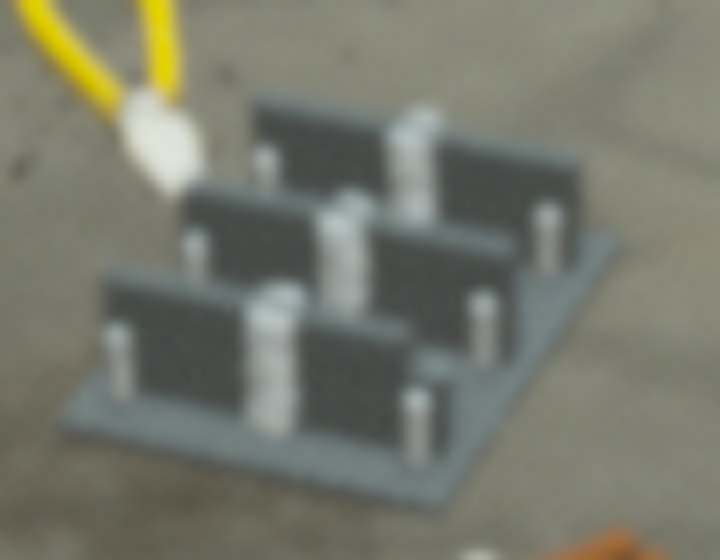

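View pics/s_read.png

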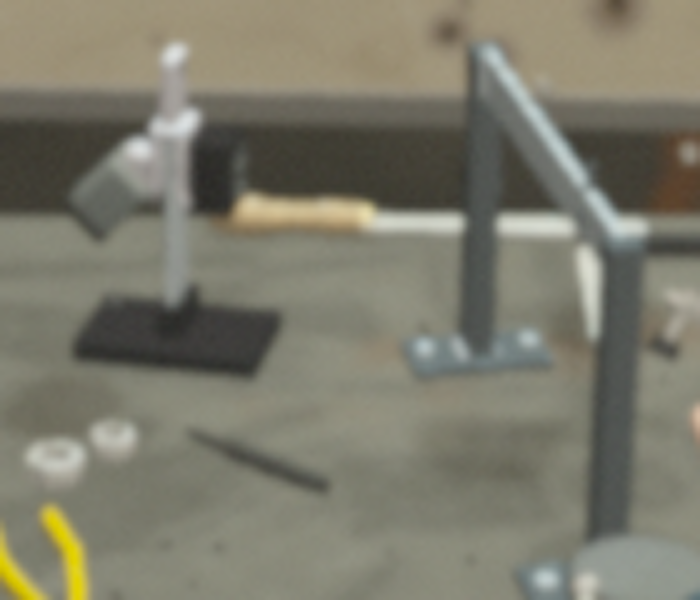

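View pics/t_rack.png

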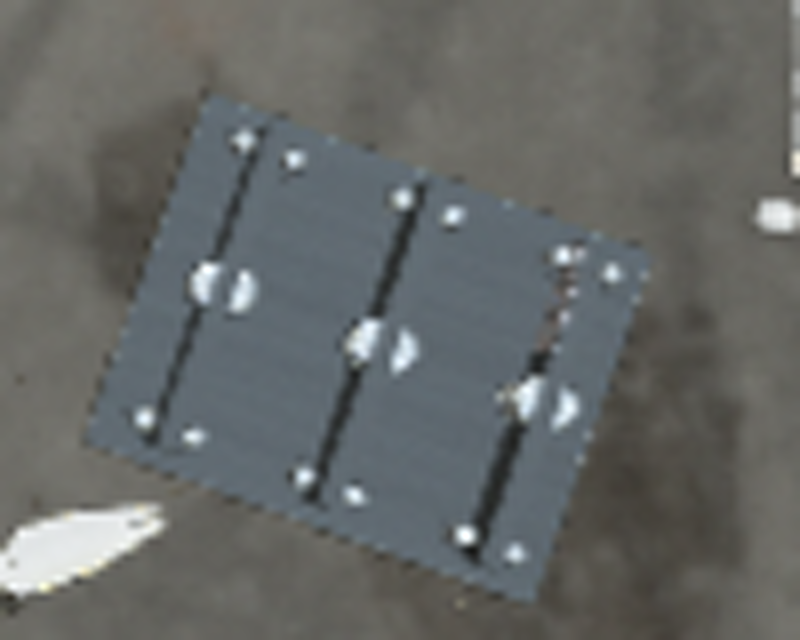

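View pics/t_read.png

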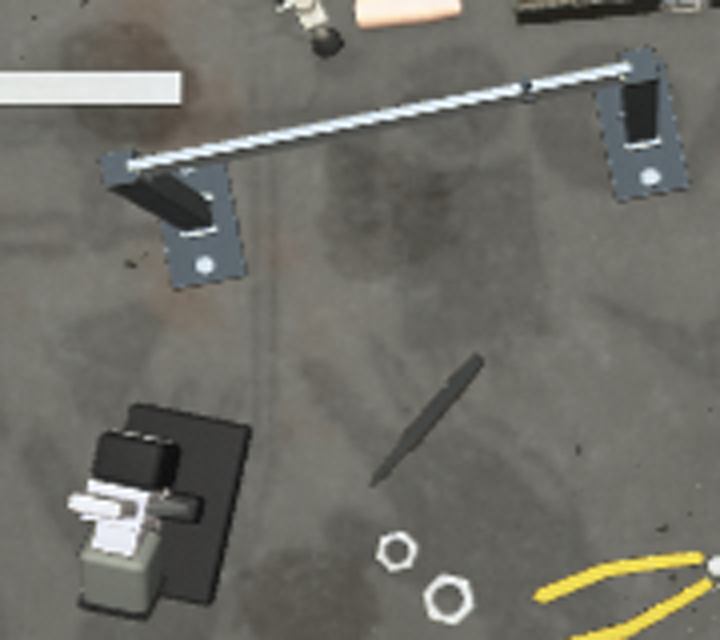

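The notched coupon is in the rightmost slot, with its notch at the far end, so rack +x points away from the robot. The reader's window already faces the robot. Next I measure poses.

```bash
cat >> h.py <<'E'
def ray(s,u,v,z):
    K=s['K'];d=s['rotation']@np.array([(u-K[0,2])/K[0,0],-(v-K[1,2])/K[1,1],-1.]);o=s['origin'];return o+d*(z-o[2])/d[2]
def proj(s,p):
    K=s['K'];c=(np.asarray(p)-s['origin'])@s['rotation'];return np.array([K[0,0]*c[0]/-c[2]+K[0,2],-K[1,1]*c[1]/-c[2]+K[1,2]])
def tri(s1,a,s2,b):
    A=[];B=[]
    for s,(u,v) in((s1,a),(s2,b)):
        K=s['K'];d=s['rotation']@np.array([(u-K[0,2])/K[0,0],-(v-K[1,2])/K[1,1],-1.]);d/=np.linalg.norm(d);M=np.eye(3)-np.outer(d,d);A.append(M);B.append(M@s['origin'])
    return np.linalg.solve(sum(A),sum(B))
E
python3 - <<'E'
from h import *
T=load('top0');S=load('side0')
C=cloud(T);D=cloud(S)
# crop coords -> pixel (cubic resize centre offset)
f=lambda x,y,x0,y0,k:(x0+(x+.5)/k-.5,y0+(y+.5)/k-.5)
print('table z',np.nanmedian(C[300:310,230:240,2]),np.nanmedian(D[300:310,335:345,2]))
print('rack corners')
R=[ray(T,*f(x,y,330,230,8),.006) for x,y in((208,92),(650,255),(535,602),(88,438))]
for r in R:print(r.round(4))
R=np.array(R);print('centre',R.mean(0).round(4),'sides',[round(np.linalg.norm(R[i]-R[i-1]),4) for i in range(4)])
d=R[0]-R[3]+R[1]-R[2];print('yaw x',np.degrees(np.arctan2(d[1],d[0])));d=R[0]-R[1]+R[3]-R[2];print('yaw y-90',np.degrees(np.arctan2(-d[0],d[1])))
print('pins z30')
for x,y in((244,139),(294,158),(402,198),(453,215),(562,255),(611,272),(145,417),(194,436),(304,477),(355,495),(465,535),(515,553)):print(ray(T,*f(x,y,330,230,8),.030).round(4))
print('rail top: ')
a=ray(T,*f(133,165,150,160,4),.21);b=ray(T,*f(628,69,150,160,4),.21);p=ray(T,*f(527,91,150,160,4),.222)
print(a.round(4),b.round(4),np.linalg.norm(a-b),p.round(4))
print('foot', [ray(T,*f(x,y,150,160,4),.016).round(4) for x,y in((137,403),(251,428),(210,605))])
for nm,cl,(u0,v0,u1,v1) in(('T reader',C,(165,262,205,316)),('S reader',D,(270,175,312,225))):
    q=cl[v0:v1,u0:u1].reshape(-1,3);q=q[q[:,2]>.06];print(nm,len(q),np.nanmin(q,0).round(3),np.nanmax(q,0).round(3))
    h=q[q[:,2]>np.nanmax(q[:,2])-.01];print(h.round(4)[:30])
E
```

```text
table z -0.00041826853182080903 0.0016479885825247398
rack corners
[ 0.5543 -0.1323  0.006 ]
[ 0.5041 -0.2797  0.006 ]
[ 0.3891 -0.243   0.006 ]
[ 0.439  -0.0949  0.006 ]
centre [ 0.4716 -0.1875  0.006 ] sides [np.float64(0.1212), np.float64(0.1557), np.float64(0.1207), np.float64(0.1562)]
yaw x -17.807194863511572
yaw y-90 -18.721872412290328
pins z30
[ 0.5373 -0.1422  0.03  ]
[ 0.5315 -0.1586  0.03  ]
[ 0.5194 -0.194   0.03  ]
[ 0.5143 -0.2107  0.03  ]
[ 0.5022 -0.2463  0.03  ]
[ 0.4971 -0.2623  0.03  ]
[ 0.4463 -0.1118  0.03  ]
[ 0.4406 -0.1278  0.03  ]
[ 0.4283 -0.1637  0.03  ]
[ 0.4229 -0.1803  0.03  ]
[ 0.411 -0.216  0.03 ]
[ 0.4056 -0.2323  0.03  ]
rail top: 
[0.618  0.2769 0.21  ] [ 6.807e-01 -6.000e-04  2.100e-01] 0.28450259210774737 [0.6641 0.0555 0.222 ]
foot [array([0.4909, 0.3167, 0.016 ]), array([0.4765, 0.2417, 0.016 ]), array([0.3612, 0.2634, 0.016 ])]
T reader 928 [0.358 0.266 0.06 ] [0.47  0.326 0.203]
[[0.4325 0.3052 0.1958]
 [0.4326 0.3034 0.1942]
 [0.4302 0.3073 0.1957]
 [0.4303 0.3042 0.1991]
 [0.4304 0.3014 0.201 ]
 [0.4305 0.2992 0.2009]
 [0.4305 0.2974 0.1994
[... 389 characters left out ...]
.4259 0.3025 0.1961]
 [0.4259 0.3004 0.1958]
 [0.426  0.2974 0.1986]
 [0.4261 0.2953 0.198 ]
 [0.4262 0.2926 0.1996]
 [0.4262 0.2911 0.1968]
 [0.4263 0.2883 0.1989]]
S reader 1385 [0.321 0.262 0.06 ] [0.472 0.57  0.203]
[[0.4278 0.3078 0.1981]
 [0.4318 0.2973 0.2019]
 [0.4344 0.3027 0.2   ]
 [0.4261 0.2914 0.2007]
 [0.429  0.2934 0.2   ]
 [0.4323 0.2902 0.2012]
 [0.4349 0.2962 0.1991]
 [0.4239 0.2806 0.2013]
 [0.4273 0.277  0.2026]
 [0.4301 0.2798 0.2017]
 [0.4327 0.2854 0.1997]
 [0.4346 0.2992 0.1948]
 [0.4242 0.2772 0.1993]
 [0.4267 0.2826 0.1974]
 [0.4302 0.2782 0.199 ]
 [0.4329 0.2823 0.1976]
 [0.4235 0.2846 0.1934]
 [0.427  0.2796 0.1953]
 [0.4306 0.272  0.1981]
 [0.4325 0.286  0.193 ]]
```

```bash
python3 - <<'E'
from h import *
T=load('top0');S=load('side0')
C=cloud(T);D=cloud(S)
for nm,cl,(u0,v0,u1,v1) in(('T',C,(160,262,205,316)),('S',D,(260,170,315,240))):
    q=cl[v0:v1,u0:u1].reshape(-1,3);px=(T if nm=='T' else S)['pixels'][v0:v1,u0:u1].reshape(-1,3)
    m=(q[:,1]<.35)&(q[:,2]>.03);q=q[m]
    yaw=np.radians(-10.8);o=np.array([.426,.290]);R=np.array([[np.cos(yaw),-np.sin(yaw)],[np.sin(yaw),np.cos(yaw)]])
    l=(q[:,:2]-o)@R
    for z in np.arange(.05,.21,.01):
        k=(abs(q[:,2]-z)<.005)
        if k.sum()>2:
            a=l[k];print(nm,round(z,3),k.sum(),'x',np.percentile(a[:,0],[2,50,98]).round(4),'y',np.percentile(a[:,1],[2,50,98]).round(4))
# helmet-like obstacle
print('obst',np.nanmedian(C[380:430,60:150].reshape(-1,3),0),np.nanmin(D[90:150,225:260].reshape(-1,3),0),np.nanmax(D[90:150,225:260].reshape(-1,3),0))
im=S['pixels'][:,:,::-1];cv2.imwrite('pics/s_read2.png',cv2.resize(im[172:245,265:325],None,fx=8,fy=8,interpolation=cv2.INTER_CUBIC))
E
```

```text
T 0.05 5 x [-0.0029 -0.0003  0.0025] y [-0.0149 -0.0136 -0.005 ]
T 0.06 3 x [-0.0029 -0.0003  0.0025] y [-0.014  -0.0138 -0.0047]
T 0.07 4 x [-0.0027  0.0009  0.0023] y [-0.0141 -0.0136 -0.0134]
T 0.08 4 x [-0.0468 -0.0434 -0.0028] y [-0.0188 -0.018  -0.0135]
T 0.09 13 x [-0.0667 -0.0516  0.0012] y [-0.0198 -0.0181  0.0025]
T 0.1 57 x [-0.0679 -0.0632  0.0023] y [-0.0192 -0.0087  0.0219]
T 0.11 110 x [-0.0651 -0.0543  0.0372] y [-0.0189 -0.0104  0.0217]
T 0.12 120 x [-0.0522 -0.04    0.038 ] y [-0.0183 -0.0108  0.0215]
T 0.13 152 x [-0.0444 -0.0315  0.0376] y [-0.0175 -0.0025  0.0207]
T 0.14 85 x [-0.028  -0.0139  0.0418] y [-0.017  -0.0031  0.016 ]
T 0.15 261 x [-0.0107  0.0221  0.0397] y [-0.0158  0.001   0.0209]
T 0.16 35 x [-0.011   0.0048  0.0107] y [-0.0155 -0.0007  0.0178]
T 0.17 10 x [-0.0043  0.0015  0.0045] y [-0.0126 -0.0108  0.0102]
T 0.18 6 x [-0.004   0.0033  0.0043] y [-0.0116 -0.0101  0.0134]
T 0.19 19 x [-0.0051  0.0024  0.0046] y [-0.0124 -0.006   0.0151]
T 0.2 50 x [-0.0048 -0.0003  0.0044] y [-0.0109  0.0024  0.0172]
S 0.05 10 x [0.0006 0.004  0.0062] y [-0.0145 -
[... 408 characters left out ...]
0.12 97 x [-0.0488  0.0007  0.0447] y [-0.0217 -0.012   0.0067]
S 0.13 93 x [-0.0399 -0.0025  0.0445] y [-0.0195 -0.0108  0.0147]
S 0.14 72 x [-0.0256  0.0113  0.0442] y [-0.0207 -0.0106  0.0153]
S 0.15 93 x [-0.0078  0.022   0.0436] y [-0.0188 -0.0073  0.0216]
S 0.16 25 x [-0.0058  0.007   0.0139] y [-0.0199 -0.0043  0.0173]
S 0.17 16 x [-0.0024  0.0058  0.0082] y [-0.0123 -0.0055  0.0125]
S 0.18 16 x [-0.0002  0.0033  0.0081] y [-0.0206 -0.0081  0.0086]
S 0.19 16 x [-0.0017  0.0061  0.0073] y [-0.0147 -0.0053  0.0101]
S 0.2 17 x [-0.0011  0.0043  0.0081] y [-0.0156 -0.0063  0.0166]
obst [0.23182062 0.3195942  0.48365577] [0.23572005 0.21441687 0.27079579] [0.32445008 0.3927926  0.47690593]
```

View pics/s_read2.png

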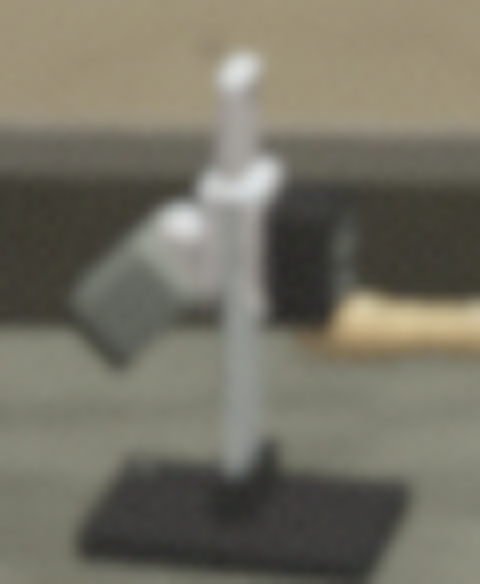

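The side zoom shows the reader hanging nearly upright, with its lug at about (240,120) in the crop. A dark object stands close to the stand, so I check how far it extends.

```bash
python3 - <<'E'
from h import *
T=load('top0');S=load('side0')
C=cloud(T);D=cloud(S)
q=C[330:480,10:190].reshape(-1,3);q=q[q[:,2]>.1]
for z in np.arange(.1,1.3,.05):
    k=abs(q[:,2]-z)<.025
    if k.sum()>5:
        a=q[k];print('T',round(z,2),k.sum(),a.min(0).round(3),a.max(0).round(3))
    
q=D[60:240,205:272].reshape(-1,3);q=q[(q[:,1]<.75)&(q[:,1]>.1)&(q[:,2]>.05)]
for z in np.arange(.05,1.3,.05):
    k=abs(q[:,2]-z)<.025
    if k.sum()>5:
        a=q[k];print('S',round(z,2),k.sum(),a.min(0).round(3),a.max(0).round(3))
for p in ((.32,.25,.45),(.23,.3,.48)):print(proj(T,p),proj(S,p))
print([ (C[v,u].round(3)) for u,v in((180,350),(185,380),(180,420),(150,450),(100,360),(60,340))])
E
```

```text
T 0.1 57 [0.288 0.547 0.1  ] [0.315 0.552 0.124]
T 0.15 165 [0.021 0.277 0.125] [0.319 0.554 0.175]
T 0.2 468 [0.015 0.248 0.175] [0.324 0.554 0.225]
T 0.25 762 [0.019 0.232 0.225] [0.328 0.553 0.275]
T 0.3 1420 [0.037 0.225 0.275] [0.333 0.554 0.325]
T 0.35 2446 [0.055 0.225 0.325] [0.338 0.554 0.375]
T 0.4 1674 [0.069 0.227 0.375] [0.331 0.508 0.425]
T 0.45 7946 [0.089 0.229 0.425] [0.326 0.501 0.475]
T 0.5 8855 [0.121 0.256 0.475] [0.311 0.468 0.525]
T 0.55 381 [0.127 0.351 0.525] [0.17  0.418 0.553]
S 0.05 258 [0.134 0.464 0.05 ] [0.326 0.569 0.075]
S 0.1 678 [0.141 0.461 0.075] [0.327 0.566 0.125]
S 0.15 505 [0.175 0.334 0.125] [0.33  0.567 0.175]
S 0.2 352 [0.19  0.268 0.175] [0.33  0.566 0.225]
S 0.25 474 [0.195 0.23  0.225] [0.332 0.567 0.275]
S 0.3 746 [0.201 0.222 0.275] [0.339 0.567 0.325]
S 0.35 1027 [0.202 0.221 0.325] [0.34  0.565 0.375]
S 0.4 1059 [0.205 0.214 0.375] [0.337 0.568 0.425]
S 0.45 1434 [0.12  0.223 0.425] [0.339 0.75  0.475]
S 0.5 834 [0.132 0.254 0.475] [0.338 0.743 0.491]
[155.80470117 348.99704333] [252.66749186 100.36555708]
[117.4531453  405.42512262] [223.37895236  85.59459753]
[array([ 0.241,  0.35 , -0.122]), array([0.243, 0.228, 0.321]), array([0.137, 0.26 , 0.212]), array([0.141, 0.259, 0.424]), array([0.301, 0.34 , 0.463]), array([0.297, 0.551, 0.171])]
```

Call:
move_arm(
  moves=[
    [0.018, 0.035, 0.01, 0, 0, 0.06, 0.06],
    [0.018, 0.035, 0.01, 0, 0, 0.06, 0.06],
    [0.018, 0.035, 0.01, 0, 0, 0.06, 0.06],
    [0.018, 0.035, 0.01, 0, 0, 0.06, 0.06],
    [0.018, 0.035, 0.01, 0, 0, 0.06, 0.06],
    [0.018, 0.035, 0.01, 0, 0, 0.06, 0.06],
    [0.018, 0.035, 0.01, 0, 0, 0.06, 0.06],
    [0.018, 0.035, 0.01, 0, 0, 0.06, 0.06],
  ],
)

```text
time_s: 0.77
eef_pos: [0.3882, -0.2661, 0.3249]
ee_rot: [[0.784, -0.621, -0.0], [-0.621, -0.784, 0.0], [-0.001, -0.0, -1.0]]
force: [0.7, 0.1, -0.0]
grip_width: 0.0599
```

```bash
cat >>h.py <<'E'
def log():
    import json;o=monitor.get_obs();open('log.jsonl','a').write(json.dumps({k:np.asarray(o[k]).tolist() for k in('time_s','joint_pos','eef_pos','ee_rot')})+'\n');return o
E
python3 - <<'E'
from h import *
log();st()
E
```

```text
{'time_s': 0.7667, 'joint_pos': [-0.748, 0.099, 1.6577, 0.0001, 1.3855, -0.0786], 'dq': [0.9623, -0.2074, -0.0603, 0.0031, 0.2552, 0.2391], 'tau': [-6.8666, -35.925, -27.5654, -0.0881, -0.0131, -0.3744], 'eef_pos': [0.3882, -0.2661, 0.3249], 'ee_rot': [[0.7842, -0.6205, -0.0004], [-0.6205, -0.7842, 0.0004], [-0.0006, -0.0001, -1.0]], 'force': [0.7067, 0.1234, -0.0127], 'ft_torque': [-0.0597, -0.0438, -0.0363], 'grip_width': 0.0599}
```

Call:
move_arm(
  moves=[
    [0.005, 0.03, 0.003, 0, 0, 0.12, 0.06],
    [0.005, 0.03, 0.003, 0, 0, 0.12, 0.06],
    [0.005, 0.03, 0.003, 0, 0, 0.12, 0.06],
    [0.005, 0.03, 0.003, 0, 0, 0.12, 0.06],
    [0.0, 0.03, 0.0, 0.118, -0.022, 0, 0.06],
    [0.0, 0.03, 0.0, 0.118, -0.022, 0, 0.06],
    [0.0, 0.02, 0.0, 0.118, -0.022, 0, 0.06],
    [0, 0, 0.0, 0, 0, 0, 0.06],
  ],
)

```text
time_s: 1.43
eef_pos: [0.4069, -0.0666, 0.3357]
ee_rot: [[0.982, -0.18, 0.063], [-0.191, -0.916, 0.353], [-0.006, -0.358, -0.934]]
force: [-0.8, 0.0, 0.2]
grip_width: 0.0596
```

```bash

python3 - <<'E'
from h import *
log();st()
E
```

```text
{'time_s': 1.4333, 'joint_pos': [-0.6269, 0.0439, 1.7512, 0.3289, 1.515, -0.4806], 'dq': [0.02, -0.0065, -0.0347, -0.1642, -0.0644, 0.1093], 'tau': [0.1233, -31.0501, -27.7955, 3.4223, 1.5089, -0.852], 'eef_pos': [0.4069, -0.0666, 0.3357], 'ee_rot': [[0.9817, -0.1799, 0.063], [-0.1905, -0.9162, 0.3526], [-0.0058, -0.3581, -0.9337]], 'force': [-0.814, 0.0291, 0.1642], 'ft_torque': [-0.2476, -0.082, 0.0153], 'grip_width': 0.0596}
```

```bash
cat > kin.py <<'E'
import numpy as np,json
from scipy.spatial.transform import Rotation as R
from scipy.optimize import least_squares
rz=lambda a:R.from_euler('z',a).as_matrix();ry=lambda a:R.from_euler('y',a).as_matrix()
def rot(q,s4=1,s6=1): return rz(q[0])@ry(q[1]+q[2])@rz(s4*q[3])@ry(q[4])@rz(s6*q[5])
def A(q):
    B=rz(q[0]);B3=B@ry(q[1]+q[2])
    return np.column_stack([B,(B@ry(q[1]))[:,2],B3[:,0],B3[:,2],rot(q)[:,2]])
E
python3 - <<'E'
from h import *;from kin import *
D=[json.loads(l) for l in open('log.jsonl')]
D.insert(0,dict(joint_pos=[-1.2671, 0.3595, 1.5114, -0.0, 1.2725, -0.1151],eef_pos=[0.2438, -0.5475, 0.2438],ee_rot=[[0.4067, -0.9136, -0.0006], [-0.9136, -0.4067, 0.0017], [-0.0018, -0.0002, -1.0]]))
for d in D:
    q=d['joint_pos']
    print((rot(q).T@np.array(d['ee_rot'])).round(3).tolist())
M=np.vstack([A(d['joint_pos']) for d in D]);b=np.hstack([d['eef_pos'] for d in D])
x=np.linalg.lstsq(M,b,rcond=1e-3)[0];print(x.round(4),(M@x-b).round(4),np.linalg.svd(M)[1])
E
```

```text
[[-1.0, -0.0, 0.0], [0.0, -1.0, -0.0], [0.0, -0.0, 1.0]]
[[-1.0, -0.0, -0.0], [0.0, -1.0, 0.0], [-0.0, 0.0, 1.0]]
[[-1.0, -0.0, -0.0], [0.0, -1.0, 0.0], [-0.0, 0.0, 1.0]]
[-3.000e-04  6.890e-02  2.667e-01  6.110e-01  1.123e-01  4.339e-01
  3.593e-01] [-0. -0.  0.  0.  0.  0. -0.  0. -0.] [3.44116944 2.45271078 1.73894734 0.31039519 0.13418985 0.05810203
 0.02994855]
```

```bash
python3 - <<'E'
from h import *;from kin import *
D=[json.loads(l) for l in open('log.jsonl')]
D.insert(0,dict(joint_pos=[-1.2671, 0.3595, 1.5114, -0.0, 1.2725, -0.1151],eef_pos=[0.2438, -0.5475, 0.2438]))
M=np.vstack([A(d['joint_pos']) for d in D]);b=np.hstack([d['eef_pos'] for d in D])
for drop in ([0,4],[0],[4]):
    k=[i for i in range(7) if i not in drop]
    x=np.linalg.lstsq(M[:,k],b,rcond=None)[0];print(k,x.round(4),abs(M[:,k]@x-b).max())
E
```

```text
[1, 2, 3, 5, 6] [0.0683 0.1944 0.5744 0.4131 0.3652] 0.0027348495724139332
[1, 2, 3, 4, 5, 6] [0.0689 0.2668 0.6111 0.1125 0.4337 0.3593] 1.8384570101531716e-05
[0, 1, 2, 3, 5, 6] [-0.0175  0.0683  0.1977  0.575   0.431   0.3649] 0.0026871687456572757
```

```bash
cat >> kin.py <<'E'
PRM=np.array([0,.0689,.2668,.6111,.1125,.4337,.3593])
LO=np.array([-2.97,-1.01,.21,-.96,.2,-2.98]);HI=np.array([2.97,2.36,2.38,4.11,2.71,2.98])
def fk(q): return A(q)@PRM, rot(q)@np.diag([-1,-1,1.])
def ik(p,Rm,q0):
    f=lambda q:np.hstack([(fk(q)[0]-p)*5,R.from_matrix(fk(q)[1].T@Rm).as_rotvec()])
    s=least_squares(f,np.clip(q0,LO+1e-3,HI-1e-3),bounds=(LO,HI));return s.x,np.abs(s.fun).max()
def pts(q):
    B=rz(q[0]);b=np.array([0,PRM[1],PRM[2]]);sh=B@b
    el=sh+B@ry(q[1])@[0,0,PRM[3]];B3=B@ry(q[1]+q[2]);e2=el+B3@[PRM[4],0,0];w=e2+B3@[0,0,PRM[5]]
    return sh,el,e2,w
def seg(P,a,b):
    t=np.clip((P-a)@(b-a)/((b-a)@(b-a)),0,1);return np.linalg.norm(P-a-t[:,None]*(b-a),axis=1)
def tool(yaw,th):  # tool down, x at yaw, then tilt th about tool x
    return R.from_rotvec(th*np.array([np.cos(yaw),np.sin(yaw),0])).as_matrix()@rz(yaw)@np.diag([1,-1,-1.])
E
python3 - <<'E'
from h import *;from kin import *
T=load('top0');S=load('side0')
a=cloud(T)[330:480,10:190].reshape(-1,3);b=cloud(S)[60:240,205:272].reshape(-1,3)
P=np.vstack([a,b]);P=P[(P[:,2]>.1)&(P[:,1]>.2)&(P[:,1]<.6)&(P[:,0]<.345)&(P[:,2]<.55)]
np.save('helmet.npy',P)
q0=monitor.get_obs()['joint_pos']
for th in np.radians([0,20,30,40,50,60,75,90]):
    Rm=tool(np.radians(-10.8),th)
    for nm,org in(('stand',[.4278,.2917,.154]),('lift',[.4278,.2917,.275]),('rail',[.636,.1965,.214])):
        Rx=Rm if nm!='rail' else tool(np.radians(12.7),th)
        g=np.array(org)+[0,0,.030];p=g-.003*Rx[:,2]
        q,e=ik(p,Rx,q0);sh,el,e2,w=pts(q)
        l=(P-g)@Rx; # gripper body box
        l[:,2]+=.061; bx=np.linalg.norm(np.stack([np.maximum(abs(l[:,0])-.089,0),np.maximum(abs(l[:,1])-.0375,0),np.maximum(l[:,2],0)],1),axis=1)
        bx[l[:,2]<-.12]=9
        print(int(np.degrees(th)),nm,'err',round(e,4),q.round(2),'w',w.round(3),'dforearm',seg(P,e2,w).min().round(3),'dwrist',seg(P,w,g-.061*Rx[:,2]).min().round(3),'body',bx.min().round(3))
E
```

```text
0 stand err 0.0 [0.46 0.3  1.76 0.   1.08 0.65] w [0.428 0.292 0.546] dforearm 0.134 dwrist 0.106 body 0.016
0 lift err 0.0 [0.46 0.18 1.6  0.   1.36 0.65] w [0.428 0.292 0.667] dforearm 0.217 dwrist 0.108 body 0.019
0 rail err 0.0 [ 0.2   0.45  1.35  0.    1.34 -0.03] w [0.636 0.196 0.606] dforearm 0.244 dwrist 0.334 body 0.239
20 stand err 0.0 [0.24 0.23 1.94 0.42 0.87 0.17] w [0.405 0.17  0.524] dforearm 0.152 dwrist 0.114 body 0.022
20 lift err 0.0 [0.24 0.08 1.78 0.35 1.16 0.31] w [0.405 0.17  0.645] dforearm 0.225 dwrist 0.111 body 0.021
20 rail err 0.0 [ 0.01  0.47  1.38  0.35  1.38 -0.29] w [0.663 0.076 0.584] dforearm 0.279 dwrist 0.347 body 0.252
29 stand err 0.0 [ 0.11  0.23  2.03  0.7   0.84 -0.16] w [0.394 0.114 0.498] dforearm 0.175 dwrist 0.121 body 0.025
29 lift err 0.0 [0.11 0.06 1.87 0.56 1.11 0.07] w [0.394 0.114 0.619] dforearm 0.23 dwrist 0.112 body 0.023
29 rail err 0.0 [-0.07  0.51  1.38  0.5   1.44 -0.41] w [0.676 0.02  0.558] dforearm 0.292 dwrist 0.352 body 0.259
40 stand err 0.0 [-0.02  0.28  2.11  0.96  0.88 -0.51] w [0.384 0.063 0.462] dforearm 0.195 dwri
[... 959 characters left out ...]
nd err 0.0 [-0.33  0.73  2.27  1.39  1.33 -1.42] w [ 0.362 -0.052  0.278] dforearm 0.276 dwrist 0.155 body 0.059
75 lift err 0.0 [-0.33  0.4   2.21  1.31  1.42 -1.04] w [ 0.362 -0.052  0.399] dforearm 0.268 dwrist 0.116 body 0.027
75 rail err 0.0 [-0.3   0.81  1.4   1.04  1.8  -0.77] w [ 0.713 -0.145  0.338] dforearm 0.335 dwrist 0.373 body 0.29
90 stand err 0.0 [-0.37  0.98  2.25  1.39  1.56 -1.65] w [ 0.36  -0.064  0.184] dforearm 0.312 dwrist 0.164 body 0.07
90 lift err 0.0 [-0.37  0.65  2.26  1.4   1.61 -1.35] w [ 0.36  -0.064  0.305] dforearm 0.282 dwrist 0.119 body 0.03
90 rail err 0.0 [-0.31  0.94  1.39  1.18  1.95 -0.84] w [ 0.716 -0.157  0.244] dforearm 0.347 dwrist 0.378 body 0.299
```

Call:
move_arm(
  moves=[
    [0.001, 0.036, 0.0, 0.11, -0.021, 0, 0.05],
    [0.001, 0.036, 0.0, 0.11, -0.021, 0, 0.05],
    [0.001, 0.036, -0.01, 0.11, -0.021, 0, 0.05],
    [0.001, 0.036, -0.01, 0, 0, 0, 0.05],
    [0.001, 0.036, -0.013, 0, 0, 0, 0.05],
    [0.001, 0.036, -0.015, 0, 0, 0, 0.05],
    [0.001, 0.036, -0.015, 0, 0, 0, 0.05],
    [0.001, 0.03, -0.01, 0, 0, 0, 0.05],
  ],
)

```text
time_s: 2.1
eef_pos: [0.415, 0.2149, 0.2619]
ee_rot: [[0.982, -0.149, 0.117], [-0.189, -0.755, 0.627], [-0.004, -0.638, -0.77]]
force: [1.4, -0.7, -0.4]
grip_width: 0.0502
```

Call:
move_arm(
  moves=[
    [0.0, 0.0, 0.0, 0, 0, 0, 0.05],
    [0.0, 0.0, 0.0, 0, 0, 0, 0.05],
  ],
)

```text
time_s: 2.27
eef_pos: [0.4146, 0.2148, 0.2627]
ee_rot: [[0.983, -0.145, 0.115], [-0.185, -0.755, 0.629], [-0.005, -0.639, -0.769]]
force: [0.3, -0.0, 0.1]
grip_width: 0.05
```

```bash

python3 - <<'E'
from h import *;from kin import *
o=log();st();print(fk(o['joint_pos'])[0]-o['eef_pos'])
Rm=tool(np.radians(-10.8),.7);print(Rm.round(3));g=np.array([.4278,.2917,.184]);print('to target',g-.003*Rm[:,2]-o['eef_pos'],R.from_matrix(Rm@np.array(o['ee_rot']).T).as_rotvec().round(3))
snap('side','side1');s=snap('top','top1')
im=load('side1')['pixels'][:,:,::-1];a=cv2.resize(im[130:250,230:350],(600,600),interpolation=cv2.INTER_CUBIC);cv2.imwrite('pics/s1c.png',a)
E
```

```text
{'time_s': 2.2667, 'joint_pos': [-0.2152, 0.1137, 2.0473, 0.7755, 1.1486, -0.4196], 'dq': [-0.0556, -0.0075, -0.0277, -0.0013, 0.0164, -0.0128], 'tau': [1.4526, -28.6642, -20.2889, 3.4033, 1.5743, 0.1062], 'eef_pos': [0.4146, 0.2148, 0.2627], 'ee_rot': [[0.9827, -0.1454, 0.1148], [-0.1852, -0.7554, 0.6285], [-0.0047, -0.6389, -0.7693]], 'force': [0.3427, -0.0426, 0.0605], 'ft_torque': [-0.2864, 0.026, -0.0291], 'grip_width': 0.05}
[-8.70078596e-05 -9.74004747e-06  2.89500998e-05]
[[ 0.982 -0.143  0.121]
 [-0.187 -0.751  0.633]
 [-0.    -0.644 -0.765]]
to target [ 0.01279092  0.07503526 -0.07638494] [ 0.006 -0.006 -0.002]
```

View pics/s1c.png

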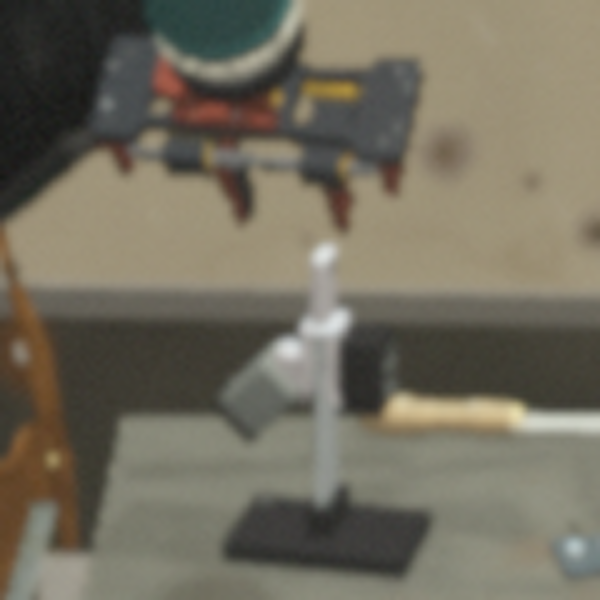

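View pics/top1.png

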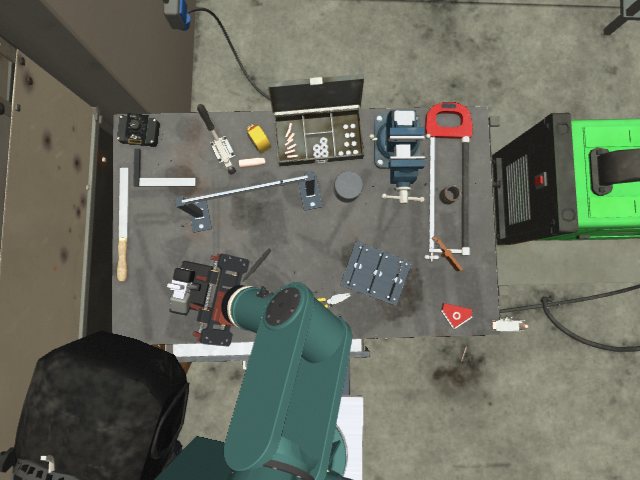

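```bash

python3 - <<'E'
from h import *
S=load('side1');T=load('top1');o=monitor.get_obs();p=np.array(o['eef_pos']);M=np.array(o['ee_rot'])
f=lambda uv:((uv-[230,130]+.5)*5-.5).round(0)
for d in(-.032,-.025,0,.025,.032):print(d,f(proj(S,p+M@[d,0,.022])), proj(T,p+M@[d,0,.022]).round(1))
g=np.array([.4278,.2917,.199]);print('lugtop pred',f(proj(S,g)),proj(T,g).round(1))
im=T['pixels'][:,:,::-1];cv2.imwrite('pics/t1c.png',cv2.resize(im[240:350,150:270],(720,660),interpolation=cv2.INTER_CUBIC)[:600])
E
```

```text
-0.032 [242. 210.] [194.  304.9]
-0.025 [254. 211.] [194.8 301.7]
0 [295. 215.] [197.5 290.3]
0.025 [336. 218.] [200.2 278.9]
0.032 [348. 219.] [201.  275.7]
lugtop pred [320. 254.] [173.5 285.3]
```

View pics/t1c.png

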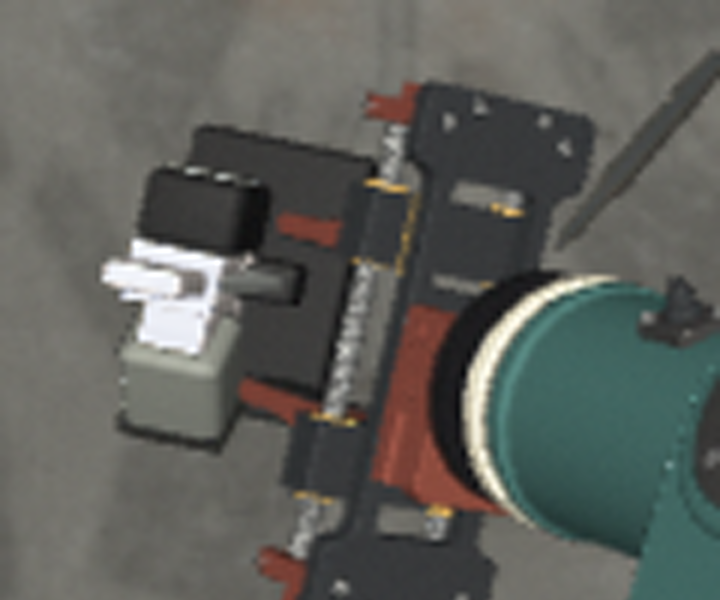

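Call:
move_arm(
  moves=[
    [0.0032, 0.0188, -0.019, 0, 0, 0, 0.05],
    [0.0032, 0.0188, -0.019, 0, 0, 0, 0.05],
    [0.0032, 0.0188, -0.019, 0, 0, 0, 0.05],
    [0.003, 0.0188, -0.019, 0, 0, 0, 0.05],
    [0, 0, 0, 0, 0, 0, 0.05],
    [0, 0, 0, 0, 0, 0, 0.05],
  ],
)

```text
time_s: 2.87
eef_pos: [0.429, 0.2883, 0.1872]
ee_rot: [[0.982, -0.148, 0.118], [-0.189, -0.753, 0.63], [-0.005, -0.641, -0.768]]
force: [-0.2, -0.3, 0.6]
grip_width: 0.0499
```

```bash

python3 - <<'E'
from h import *
st();snap('side','side2')
im=load('side2')['pixels'][:,:,::-1];a=cv2.resize(im[130:250,230:350],(600,600),interpolation=cv2.INTER_CUBIC);cv2.imwrite('pics/s2c.png',a)
E
```

```text
{'time_s': 2.8667, 'joint_pos': [-0.0177, 0.2772, 2.1022, 0.9485, 0.8904, -0.4963], 'dq': [-0.0203, -0.0333, -0.0084, -0.0059, 0.0149, 0.0044], 'tau': [0.8077, -33.9074, -15.8504, 2.8233, 1.7156, -0.0754], 'eef_pos': [0.429, 0.2883, 0.1872], 'ee_rot': [[0.9819, -0.1483, 0.1179], [-0.1894, -0.7535, 0.6296], [-0.0046, -0.6405, -0.7679]], 'force': [-0.237, -0.2925, 0.6231], 'ft_torque': [-0.2608, -0.0451, -0.0275], 'grip_width': 0.0499}
```

View pics/s2c.png

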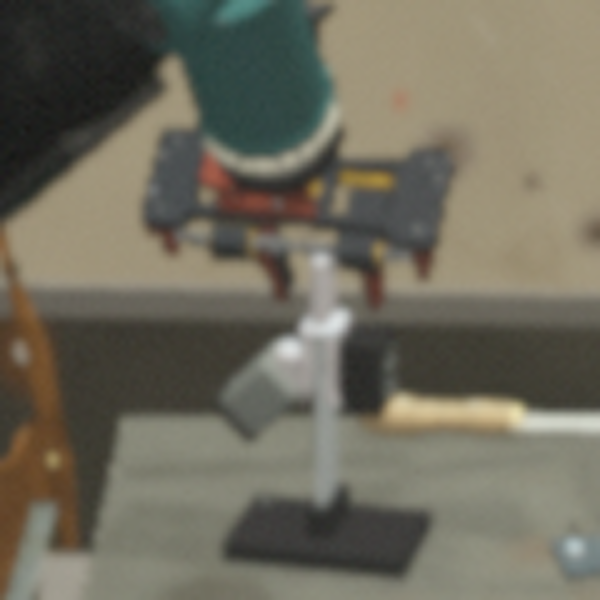

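Call:
move_arm(
  moves=[
    [-0.001, 0, 0, 0, 0, 0, 0.0],
    [0, 0, 0, 0, 0, 0, 0.0],
    [0, 0, 0, 0, 0, 0, 0.0],
    [0, 0, 0, 0, 0, 0, 0.0],
    [0, 0, 0, 0, 0, 0, 0.0],
    [0, 0, 0, 0, 0, 0, 0.0],
    [0, 0, 0, 0, 0, 0, 0.0],
    [0, 0, 0, 0, 0, 0, 0.0],
  ],
  newtons=35,
)

```text
time_s: 3.58
eef_pos: [0.4273, 0.2892, 0.1878]
ee_rot: [[0.982, -0.147, 0.118], [-0.189, -0.753, 0.63], [-0.004, -0.641, -0.767]]
force: [-2.7, -2.9, 4.8]
grip_width: 0.0096
```

Call:
move_arm(
  moves=[
    [0, 0, 0.008, 0, 0, 0, 0.0],
    [0, 0, 0.012, 0, 0, 0, 0.0],
    [0, 0, 0.015, 0, 0, 0, 0.0],
    [0, 0, 0.015, 0, 0, 0, 0.0],
    [0, 0, 0.015, 0, 0, 0, 0.0],
    [0.005, 0, 0.02, 0, 0, 0, 0.0],
    [0.015, 0, 0.02, 0, 0, 0, 0.0],
    [0.02, 0, 0.02, 0, 0, 0, 0.0],
  ],
  newtons=35,
)

```text
time_s: 4.25
eef_pos: [0.4657, 0.289, 0.3124]
ee_rot: [[0.982, -0.149, 0.116], [-0.188, -0.754, 0.629], [-0.006, -0.64, -0.769]]
force: [0.3, 0.3, -3.7]
grip_width: 0.0098
```

```bash

python3 - <<'E'
from h import *
o=st();snap('side','side3')
im=load('side3')['pixels'][:,:,::-1];a=cv2.resize(im[100:250,230:400],None,fx=4,fy=4,interpolation=cv2.INTER_CUBIC);cv2.imwrite('pics/s3c.png',a)
E
```

```text
{'time_s': 4.25, 'joint_pos': [-0.0142, 0.1262, 1.8786, 0.7686, 1.1373, -0.1594], 'dq': [0.0049, 0.0684, -0.8053, -0.2378, 0.493, 0.5625], 'tau': [0.2544, -37.2935, -23.5461, 4.3524, 0.3908, -0.7108], 'eef_pos': [0.4657, 0.289, 0.3124], 'ee_rot': [[0.9821, -0.1485, 0.1157], [-0.1882, -0.7541, 0.6292], [-0.0062, -0.6397, -0.7686]], 'force': [0.2587, 0.2812, -3.6879], 'ft_torque': [-0.5739, 0.0536, -0.0193], 'grip_width': 0.0098}
```

View pics/s3c.png

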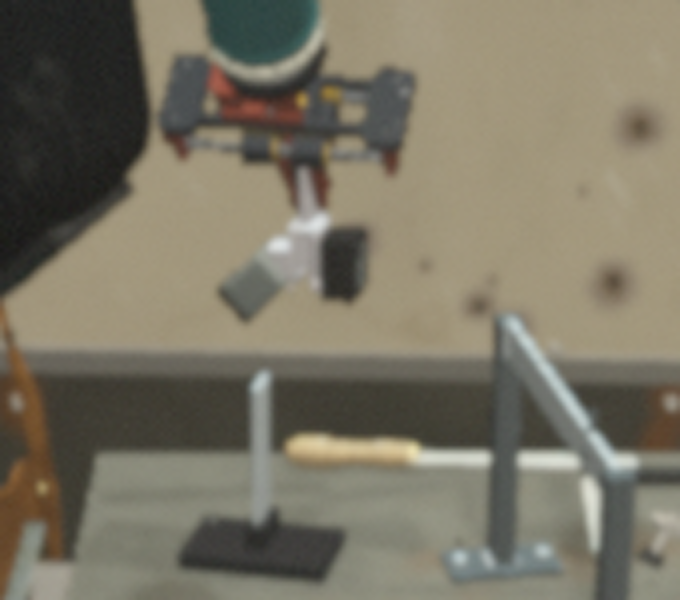

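```bash

python3 - <<'E'
from h import *
S=load('side0');T=load('top0')
im=S['pixels'][:,:,::-1];cv2.imwrite('pics/railc.png',cv2.resize(im[172:232,345:395],None,fx=10,fy=10,interpolation=cv2.INTER_CUBIC))
im=T['pixels'][:,:,::-1];cv2.imwrite('pics/railt.png',cv2.resize(im[165:215,170:330],None,fx=5,fy=5,interpolation=cv2.INTER_CUBIC))
E
```

```text
(no output)
```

View pics/railc.png

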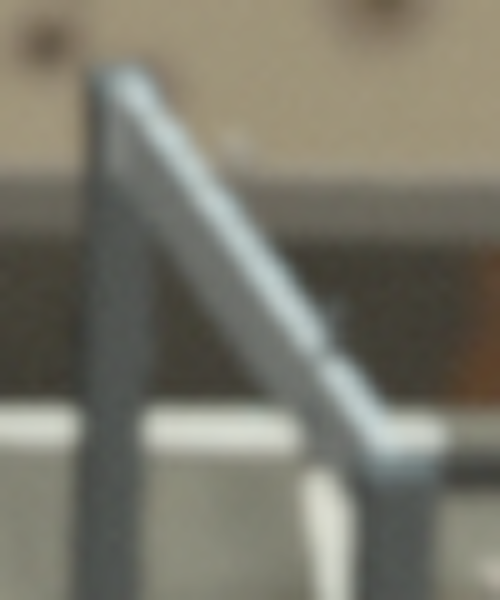

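View pics/railt.png

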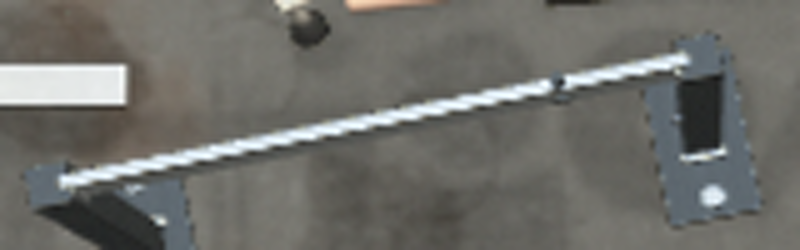

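```bash

python3 - <<'E'
from h import *
S=load('side0');T=load('top0')
f=lambda x,y,x0,y0,k:(x0+(x+.5)/k-.5,y0+(y+.5)/k-.5)
print('side bar', [ray(S,*f(x,y,345,172,10),.21).round(4) for x,y in((122,75),(322,345),(385,440))])
print('top bar', [ray(T,*f(x,y,170,165,5),.21).round(4) for x,y in((62,182),(557,90),(690,60),(350,124))])
c=np.array([.649,.138,.21]);a=np.radians(12.7);yh=np.array([-np.sin(a),np.cos(a),0])
for d in(.145,0,-.085,-.145):
    print(d,(c+yh*d).round(4))
# pin top  z .226
print('pin top', ray(T,*f(557,84,170,165,5),.226), tri(S,f(333,308,345,172,10),T,f(557,84,170,165,5)), tri(S,f(322,345,345,172,10),T,f(557,92,170,165,5)))
E
```

```text
side bar [array([0.62  , 0.2836, 0.21  ]), array([0.6707, 0.0704, 0.21  ]), array([0.6841, 0.0057, 0.21  ])]
top bar [array([0.6176, 0.2789, 0.21  ]), array([0.6659, 0.0571, 0.21  ]), array([ 0.6813, -0.0028,  0.21  ]), array([0.6477, 0.1502, 0.21  ])]
0.145 [0.6171 0.2795 0.21  ]
0 [0.649 0.138 0.21 ]
-0.085 [0.6677 0.0551 0.21  ]
-0.145 [ 0.6809 -0.0035  0.21  ]
pin top [0.66545824 0.05617198 0.226     ] [0.66894574 0.05627861 0.22573711] [0.66696789 0.05685207 0.21491255]
```

Call:
move_arm(
  moves=[
    [0.0, 0.0, 0.015, 0, 0, 0, 0],
    [0.022, -0.012, 0.003, 0, 0, 0.1, 0],
    [0.025, -0.012, 0, 0, 0, 0.1, 0],
    [0.025, -0.012, 0, 0, 0, 0.11, 0],
    [0.025, -0.012, 0, 0, 0, 0.11, 0],
    [0.025, -0.012, 0, 0, 0, 0, 0],
    [0.025, -0.012, 0, 0, 0, 0, 0],
    [0.02, -0.012, 0, 0, 0, 0, 0],
  ],
)

```text
time_s: 4.97
eef_pos: [0.6364, 0.2043, 0.3286]
ee_rot: [[0.974, 0.171, -0.149], [0.227, -0.748, 0.623], [-0.005, -0.641, -0.768]]
force: [0.6, -0.7, -2.5]
grip_width: 0.0098
```

Call:
move_arm(
  moves=[
    [0.0, 0.0, 0.0, 0, 0, 0, 0],
    [0, 0, 0, 0, 0, 0, 0],
  ],
)

```text
time_s: 5.13
eef_pos: [0.6353, 0.2043, 0.3287]
ee_rot: [[0.974, 0.171, -0.149], [0.227, -0.748, 0.624], [-0.005, -0.641, -0.767]]
force: [-0.7, 0.2, -2.2]
grip_width: 0.0097
```

```bash

python3 - <<'E'
from h import *;from kin import *
o=st();M=np.array(o['ee_rot']);print('yaw',np.arctan2(M[1,0],M[0,0]),'d',np.array([.6365,.205,.33])-o['eef_pos'])
s=snap('side','side4');t=snap('top','top4')
cv2.imwrite('pics/s4c.png',cv2.resize(s['pixels'][120:280,300:440,::-1],None,fx=3.7,fy=3.7,interpolation=cv2.INTER_CUBIC))
cv2.imwrite('pics/t4c.png',cv2.resize(t['pixels'][130:250,160:320,::-1],None,fx=5,fy=5,interpolation=cv2.INTER_CUBIC))
E
```

```text
{'time_s': 5.1333, 'joint_pos': [-0.1289, 0.4872, 1.2984, 0.6438, 1.6304, -0.4077], 'dq': [0.0175, -0.0328, 0.0413, 0.009, 0.0141, 0.0003], 'tau': [-1.0244, -60.4714, -29.0768, 4.1707, 1.6126, 0.0117], 'eef_pos': [0.6353, 0.2043, 0.3287], 'ee_rot': [[0.9739, 0.1706, -0.1495], [0.2267, -0.7482, 0.6236], [-0.0055, -0.6412, -0.7673]], 'force': [-0.66, 0.1965, -2.2305], 'ft_torque': [-0.6288, -0.2626, 0.0244], 'grip_width': 0.0097}
yaw 0.22870056926744334 d [0.00124282 0.0007151  0.00125452]
```

View pics/s4c.png

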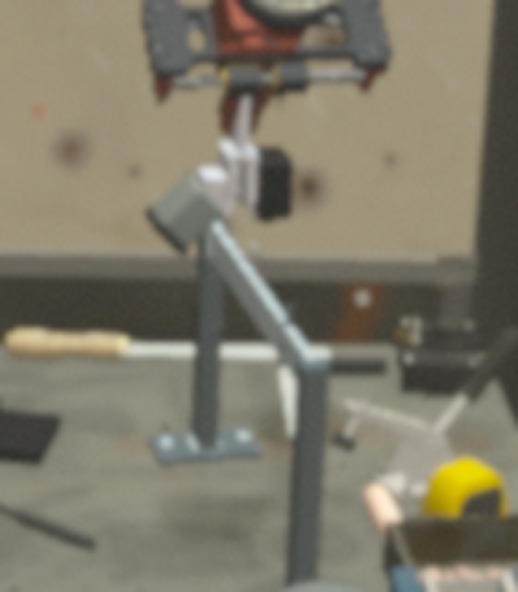

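View pics/t4c.png

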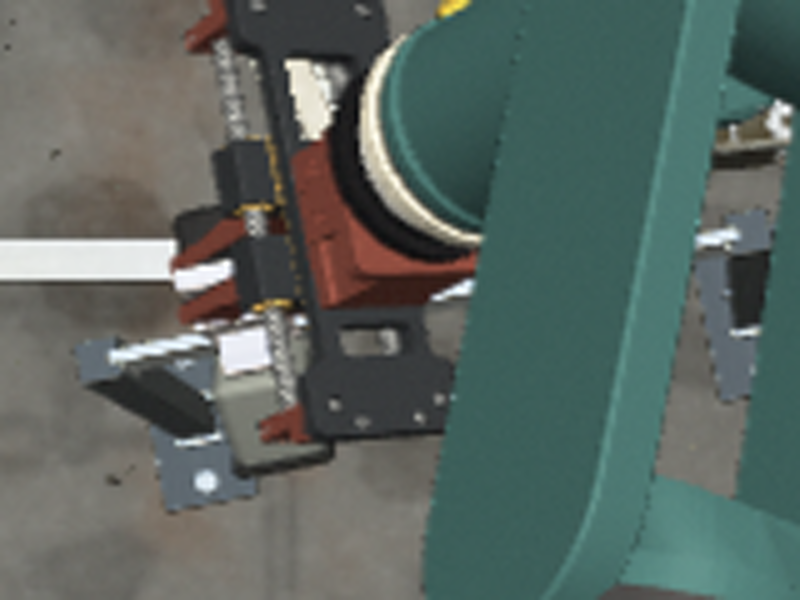

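Call:
move_arm(
  moves=[
    [0.001, 0, -0.015, 0, 0, 0, 0],
    [0, 0, -0.012, 0, 0, 0, 0],
    [0, 0, -0.008, 0, 0, 0, 0],
    [0, 0, -0.007, 0, 0, 0, 0],
    [0, 0, -0.006, 0, 0, 0, 0],
    [0, 0, 0, 0, 0, 0, 0],
  ],
)

```text
time_s: 5.73
eef_pos: [0.6352, 0.2052, 0.281]
ee_rot: [[0.974, 0.171, -0.15], [0.227, -0.748, 0.624], [-0.005, -0.642, -0.767]]
force: [0.2, -0.5, -3.4]
grip_width: 0.0102
```

```bash

python3 - <<'E'
from h import *
s=snap('side','side5')
cv2.imwrite('pics/s5c.png',cv2.resize(s['pixels'][140:240,320:420,::-1],None,fx=6,fy=6,interpolation=cv2.INTER_CUBIC))
E
```

```text
(no output)
```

View pics/s5c.png

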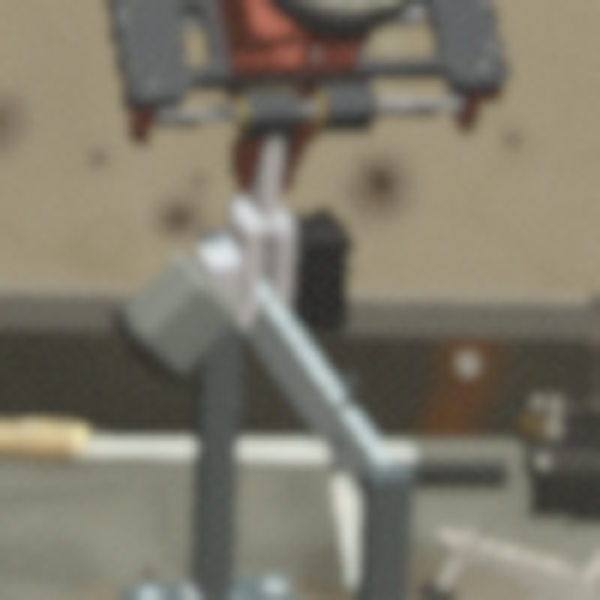

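Call:
move_arm(
  moves=[
    [0, 0, -0.006, 0, 0, 0, 0],
    [0, 0, -0.006, 0, 0, 0, 0],
    [0, 0, -0.006, 0, 0, 0, 0],
    [0, 0, 0, 0, 0, 0, 0],
  ],
)

```text
time_s: 6.12
eef_pos: [0.6352, 0.205, 0.2631]
ee_rot: [[0.974, 0.171, -0.15], [0.227, -0.748, 0.624], [-0.005, -0.641, -0.767]]
force: [0.2, 0.3, -3.1]
grip_width: 0.0102
```

Call:
move_arm(
  moves=[
    [0, 0, -0.005, 0, 0, 0, 0],
    [0, 0, -0.004, 0, 0, 0, 0],
    [0, 0, -0.003, 0, 0, 0, 0],
    [0, 0, 0, 0, 0, 0, 0],
  ],
)

```text
time_s: 6.45
eef_pos: [0.6352, 0.2051, 0.2518]
ee_rot: [[0.974, 0.172, -0.15], [0.228, -0.748, 0.624], [-0.005, -0.641, -0.767]]
force: [0.5, -0.2, -2.4]
grip_width: 0.01
```

Call:
move_arm(
  moves=[
    [0, 0, -0.002, 0, 0, 0, 0],
    [0, 0, 0, 0, 0, 0, 0],
    [0, 0, -0.001, 0, 0, 0, 0],
    [0, 0, 0, 0, 0, 0, 0],
  ],
)

```text
time_s: 6.78
eef_pos: [0.6356, 0.2051, 0.2496]
ee_rot: [[0.974, 0.172, -0.149], [0.228, -0.748, 0.624], [-0.003, -0.641, -0.767]]
force: [0.1, -0.6, -2.2]
grip_width: 0.0097
```

Call:
move_arm(
  moves=[
    [0, 0, -0.001, 0, 0, 0, 0],
    [0, 0, 0, 0, 0, 0, 0],
    [0, 0, 0, 0, 0, 0, 0],
  ],
)

```text
time_s: 7.03
eef_pos: [0.6356, 0.2051, 0.2487]
ee_rot: [[0.974, 0.172, -0.149], [0.228, -0.748, 0.624], [-0.004, -0.641, -0.767]]
force: [-0.4, -0.5, -3.1]
grip_width: 0.0101
```

Call:
move_arm(
  moves=[
    [0, 0, -0.001, 0, 0, 0, 0],
    [0, 0, 0, 0, 0, 0, 0],
    [0, 0, 0, 0, 0, 0, 0],
  ],
)

```text
time_s: 7.28
eef_pos: [0.6357, 0.2051, 0.2479]
ee_rot: [[0.974, 0.173, -0.148], [0.228, -0.748, 0.624], [-0.003, -0.641, -0.767]]
force: [0.3, 0.5, 0.0]
grip_width: 0.0101
```

Call:
move_arm(
  moves=[
    [0, 0, -0.001, 0, 0, 0, 0],
    [0, 0, 0, 0, 0, 0, 0],
    [0, 0, 0, 0, 0, 0, 0],
  ],
)

```text
time_s: 7.53
eef_pos: [0.6357, 0.2051, 0.2479]
ee_rot: [[0.974, 0.173, -0.148], [0.228, -0.747, 0.624], [-0.002, -0.642, -0.767]]
force: [-1.7, -3.8, 6.0]
grip_width: 0.0094
```

Call:
move_arm(
  moves=[
    [0.0018, -0.0078, 0.0005, 0, 0, 0, 0],
    [0.0027, -0.0117, 0, 0, 0, 0, 0],
    [0.0027, -0.0117, 0, 0, 0, 0, 0],
    [0.0027, -0.0117, 0, 0, 0, 0, 0],
    [0.0027, -0.0117, 0, 0, 0, 0, 0],
    [0.0027, -0.0117, 0, 0, 0, 0, 0],
    [0.0018, -0.0078, 0, 0, 0, 0, 0],
    [0, 0, 0, 0, 0, 0, 0],
  ],
)

```text
time_s: 8.2
eef_pos: [0.6537, 0.1284, 0.2479]
ee_rot: [[0.974, 0.172, -0.147], [0.226, -0.748, 0.624], [-0.003, -0.641, -0.767]]
force: [-0.8, -2.3, 9.0]
grip_width: 0.0099
```

Call:
move_arm(
  moves=[
    [0.0018, -0.0078, 0.0003, 0, 0, 0, 0],
    [0.0022, -0.0098, 0, 0, 0, 0, 0],
    [0.0022, -0.0098, 0, 0, 0, 0, 0],
    [0.0018, -0.0078, 0, 0, 0, 0, 0],
    [0.0011, -0.0049, 0, 0, 0, 0, 0],
    [0, 0, 0, 0, 0, 0, 0],
  ],
)

```text
time_s: 8.7
eef_pos: [0.6624, 0.0889, 0.2478]
ee_rot: [[0.974, 0.172, -0.148], [0.226, -0.748, 0.624], [-0.003, -0.641, -0.767]]
force: [-1.1, -0.1, 7.3]
grip_width: 0.0099
```

```bash

python3 - <<'E'
from h import *
s=snap('side','side6')
cv2.imwrite('pics/s6c.png',cv2.resize(s['pixels'][140:240,320:420,::-1],None,fx=6,fy=6,interpolation=cv2.INTER_CUBIC))
E
```

```text
(no output)
```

View pics/s6c.png

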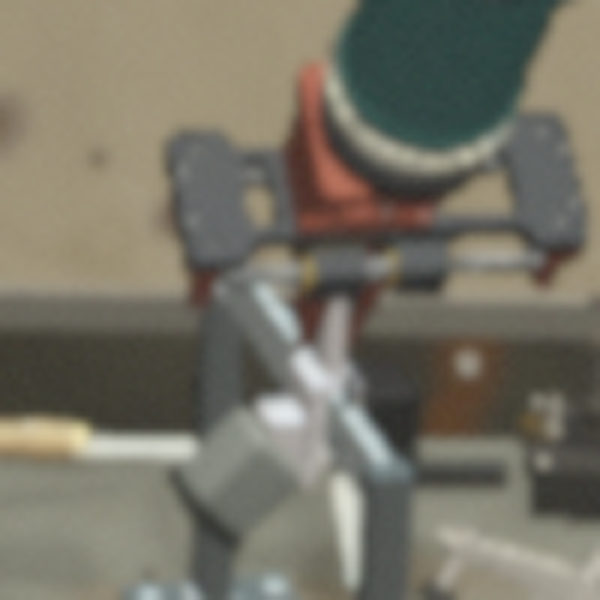

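Call:
move_arm(
  moves=[
    [0.0007, -0.0029, 0.0002, 0, 0, 0, 0],
    [0.0007, -0.0029, 0, 0, 0, 0, 0],
    [0.0007, -0.0029, 0, 0, 0, 0, 0],
    [0, 0, 0, 0, 0, 0, 0],
  ],
)

```text
time_s: 9.08
eef_pos: [0.6641, 0.0812, 0.2479]
ee_rot: [[0.974, 0.172, -0.148], [0.227, -0.747, 0.624], [-0.003, -0.642, -0.767]]
force: [-0.6, 2.0, 6.7]
grip_width: 0.0099
```

Call:
move_arm(
  moves=[
    [0.0004, -0.002, 0, 0, 0, 0, 0],
    [0.0004, -0.002, 0, 0, 0, 0, 0],
    [0, 0, 0, 0, 0, 0, 0],
  ],
)

```text
time_s: 9.33
eef_pos: [0.6649, 0.0775, 0.2478]
ee_rot: [[0.974, 0.172, -0.149], [0.227, -0.747, 0.624], [-0.003, -0.642, -0.767]]
force: [-1.0, 2.6, 5.4]
grip_width: 0.0098
```

Call:
move_arm(
  moves=[
    [0.0004, -0.0015, 0, 0, 0, 0, 0],
    [0, 0, 0, 0, 0, 0, 0],
    [0, 0, 0, 0, 0, 0, 0],
  ],
)

```text
time_s: 9.58
eef_pos: [0.6652, 0.0761, 0.2478]
ee_rot: [[0.974, 0.172, -0.149], [0.228, -0.747, 0.624], [-0.004, -0.642, -0.767]]
force: [-1.1, 3.3, 5.9]
grip_width: 0.01
```

Call:
move_arm(
  moves=[
    [0.0004, -0.0015, 0, 0, 0, 0, 0],
    [0, 0, 0, 0, 0, 0, 0],
    [0, 0, 0, 0, 0, 0, 0],
  ],
)

```text
time_s: 9.83
eef_pos: [0.6655, 0.0747, 0.2478]
ee_rot: [[0.974, 0.172, -0.149], [0.228, -0.747, 0.624], [-0.004, -0.642, -0.767]]
force: [-0.5, 3.4, 5.6]
grip_width: 0.0098
```

Call:
move_arm(
  moves=[
    [0.0004, -0.0015, 0, 0, 0, 0, 0],
    [0, 0, 0, 0, 0, 0, 0],
    [0.0004, -0.0015, 0, 0, 0, 0, 0],
    [0, 0, 0, 0, 0, 0, 0],
  ],
)

```text
time_s: 10.17
eef_pos: [0.6659, 0.0729, 0.2479]
ee_rot: [[0.974, 0.172, -0.15], [0.228, -0.746, 0.626], [-0.004, -0.644, -0.765]]
force: [-1.5, 7.8, 3.6]
grip_width: 0.0098
```

```bash

python3 - <<'E'
from h import *
st();s=snap('side','side7')
cv2.imwrite('pics/s7c.png',cv2.resize(s['pixels'][170:240,340:410,::-1],None,fx=8,fy=8,interpolation=cv2.INTER_CUBIC))
E
```

```text
{'time_s': 10.1667, 'joint_pos': [-0.302, 0.6198, 1.2662, 0.588, 1.6467, -0.6044], 'dq': [0.0029, -0.0033, -0.0001, -0.005, -0.0033, 0.0007], 'tau': [-5.6202, -62.3297, -25.5378, 0.1633, 0.4277, 0.0275], 'eef_pos': [0.6659, 0.0729, 0.2479], 'ee_rot': [[0.9736, 0.1721, -0.1499], [0.2282, -0.7457, 0.626], [-0.0041, -0.6437, -0.7653]], 'force': [-1.5155, 7.7921, 3.6265], 'ft_torque': [1.4522, 0.1639, -0.0511], 'grip_width': 0.0098}
```

View pics/s7c.png

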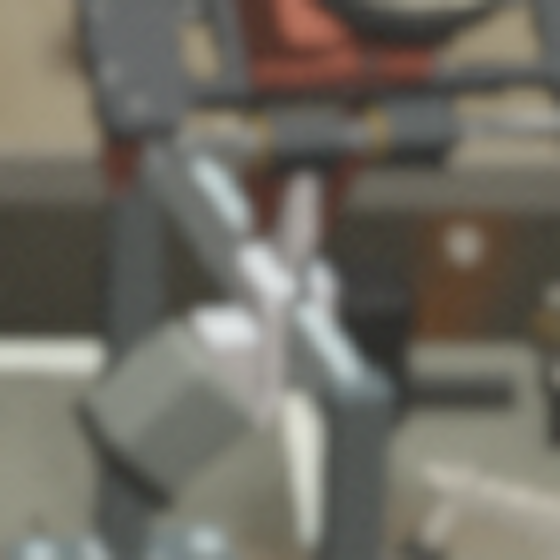

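Call:
move_arm(
  moves=[
    [0.0003, -0.0012, 0, 0, 0, 0, 0],
    [0, 0, 0, 0, 0, 0, 0],
    [0, 0, 0, 0, 0, 0, 0],
  ],
)

```text
time_s: 10.47
eef_pos: [0.6659, 0.0727, 0.2478]
ee_rot: [[0.973, 0.172, -0.151], [0.229, -0.745, 0.627], [-0.004, -0.645, -0.764]]
force: [-1.1, 10.8, 4.5]
grip_width: 0.0097
```

Call:
move_arm(
  moves=[
    [-0.0004, 0.0015, 0.0003, 0, 0, 0, 0.0],
    [0, 0, 0, 0, 0, 0, 0.012],
    [0, 0, 0, 0, 0, 0, 0.02],
    [0, 0, 0, 0, 0, 0, 0.03],
    [0, 0, 0, 0, 0, 0, 0.04],
    [0, 0, 0, 0, 0, 0, 0.04],
  ],
)

```text
time_s: 10.97
eef_pos: [0.6663, 0.0718, 0.2475]
ee_rot: [[0.974, 0.172, -0.148], [0.227, -0.748, 0.623], [-0.004, -0.641, -0.768]]
force: [0.5, 0.4, 0.4]
grip_width: 0.0351
```

Call:
move_arm(
  moves=[
    [0.0015, -0.006, 0.008, 0, 0, 0, 0.04],
    [0.003, -0.0125, 0.0155, 0, 0, 0, 0.04],
    [0.004, -0.018, 0.022, 0, 0, 0, 0.04],
    [0.004, -0.018, 0.022, 0, 0, 0, 0.04],
    [0.004, -0.018, 0.022, 0, 0, 0, 0.04],
    [0.0, -0.02, 0.02, 0, 0, 0, 0.04],
    [-0.02, -0.02, 0.01, 0, 0, 0, 0.04],
    [-0.02, -0.02, 0.01, 0, 0, 0, 0.04],
  ],
)

```text
time_s: 11.63
eef_pos: [0.6429, -0.0616, 0.3788]
ee_rot: [[0.974, 0.174, -0.147], [0.228, -0.749, 0.623], [-0.002, -0.64, -0.769]]
force: [-0.6, 0.7, -0.3]
grip_width: 0.0401
```

```bash

python3 - <<'E'
from h import *
st();s=snap('side','side8');t=snap('top','top8')
cv2.imwrite('pics/s8c.png',cv2.resize(s['pixels'][170:250,330:430,::-1],None,fx=7,fy=7,interpolation=cv2.INTER_CUBIC))
cv2.imwrite('pics/t8c.png',cv2.resize(t['pixels'][150:250,170:330,::-1],None,fx=5,fy=5,interpolation=cv2.INTER_CUBIC))
E
```

```text
{'time_s': 11.6333, 'joint_pos': [-0.4809, 0.5526, 1.0633, 0.5514, 1.9642, -0.6099], 'dq': [-0.4375, -0.2892, 0.254, -0.1623, 0.2809, -0.3548], 'tau': [4.2667, -63.3373, -29.1414, 3.4156, 1.9113, 0.5581], 'eef_pos': [0.6429, -0.0616, 0.3788], 'ee_rot': [[0.9737, 0.1741, -0.1471], [0.2279, -0.7486, 0.6226], [-0.0018, -0.6397, -0.7686]], 'force': [-0.6391, 0.661, -0.2769], 'ft_torque': [-0.2618, -0.1255, -0.0222], 'grip_width': 0.0401}
```

View pics/s8c.png

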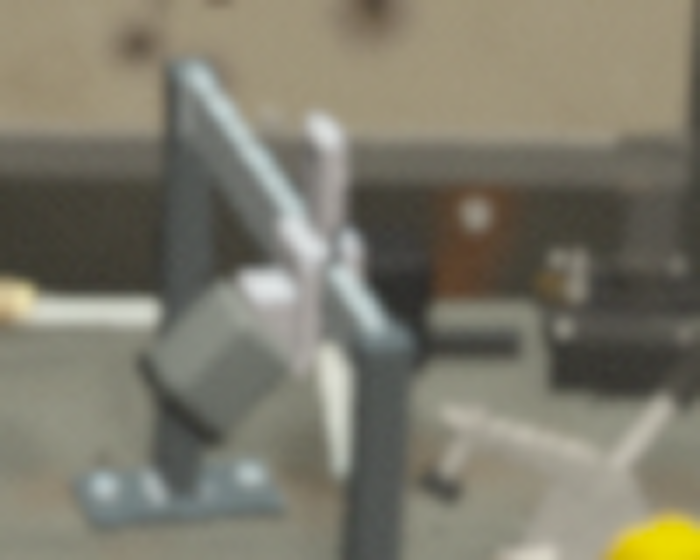

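View pics/t8c.png

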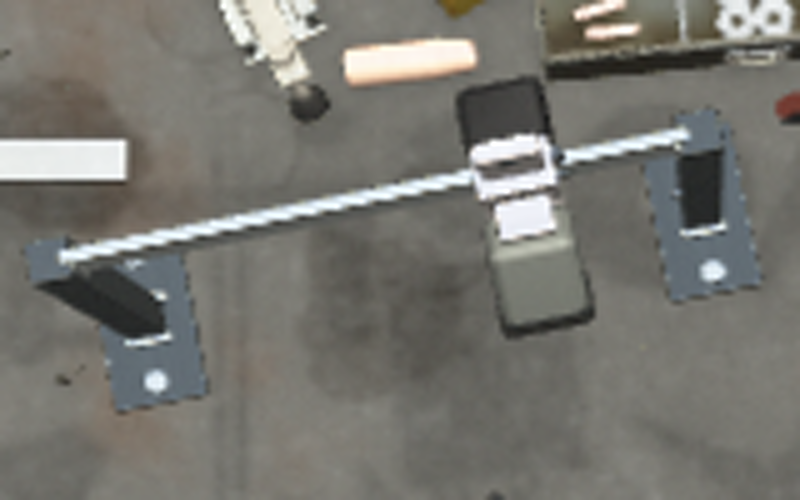

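```bash

python3 - <<'E'
from h import *
# origin from held contact: grasp pt + ; pin contact
p=np.array([.6659,.0727,.2478]);z=np.array([-.151,.627,-.764]);g=p+.003*z;print('grasp',g)
a=.2265;xh=np.array([np.cos(a),np.sin(a)]);yh=np.array([-np.sin(a),np.cos(a)])
O=g[:2];Rm=np.column_stack([xh,yh])
for nm in('side8','top8'):
    s=load(nm);P=cloud(s).reshape(-1,3);l=(P[:,:2]-O)@Rm;zz=P[:,2]-.21
    k=(abs(l[:,0])<.09)&(abs(l[:,1])<.032)&(zz>-.1)&(zz<.06);print(nm,k.sum())
    for h in np.arange(-.08,.06,.008):
        m=k&(abs(zz-h)<.004)
        if m.sum()>2:print(round(h,3),m.sum(),'x',np.percentile(l[m,0],[3,25,50,75,97]).round(4),'y',np.percentile(l[m,1],[3,50,97]).round(4))
    # lug
    m=k&(zz>.012)&(abs(l[:,0])<.015)
    c=np.polyfit(zz[m],l[m,0],1);print('lug x vs z',c,m.sum())
# same for stand
s=load('side0');P=cloud(s).reshape(-1,3);a=np.radians(-10.8);Rm=np.array([[np.cos(a),-np.sin(a)],[np.sin(a),np.cos(a)]]);l=(P[:,:2]-[.4277,.2911])@Rm;zz=P[:,2]-.15
m=(abs(l[:,0])<.015)&(abs(l[:,1])<.03)&(zz>.012)&(zz<.06);print('stand lug',np.polyfit(zz[m],l[m,0],1),m.sum())
m=(abs(l[:,0])<.015)&(abs(l[:,1])<.03)&(zz>-.12)&(zz<-.05);print('stand plate',np.polyfit(zz[m],l[m,0],1),m.sum())
E
```

```text
grasp [0.665447 0.074581 0.245508]
side8 746
-0.072 3 x [-0.0454 -0.0443 -0.043  -0.0421 -0.0412] y [-0.0201 -0.017  -0.016 ]
-0.064 15 x [-0.0535 -0.048  -0.0445 -0.0412 -0.0381] y [-0.0217 -0.0189 -0.0138]
-0.056 32 x [-0.0626 -0.0545 -0.0474 -0.0386 -0.0331] y [-0.0235 -0.0184 -0.0131]
-0.048 63 x [-0.0664 -0.0635 -0.0515 -0.0361  0.0386] y [-0.0241 -0.016   0.0196]
-0.04 76 x [-0.061  -0.0553 -0.0446 -0.023   0.0394] y [-0.0222 -0.0152  0.0161]
-0.032 76 x [-0.0528 -0.0477 -0.0331 -0.0147  0.0393] y [-0.0221 -0.0155  0.0122]
-0.024 93 x [-0.0476 -0.0403 -0.0271 -0.0038  0.0383] y [-0.0226 -0.0131  0.0193]
-0.016 95 x [-0.0386 -0.0281 -0.0157 -0.0007  0.0394] y [-0.0222 -0.0101  0.0125]
-0.008 58 x [-0.0249 -0.0094 -0.0006  0.0232  0.0408] y [-0.0255 -0.0128  0.012 ]
-0.0 96 x [-0.0102  0.0029  0.0204  0.0301  0.0388] y [-0.0243 -0.011   0.0168]
0.008 46 x [-0.0102 -0.0052 -0.0022  0.004   0.0302] y [-0.0254 -0.0086  0.0147]
0.016 20 x [-0.0044 -0.0032 -0.      0.0027  0.0051] y [-0.0205 -0.0104  0.008 ]
0.024 16 x [-0.0037 -0.0026 -0.0016  0.0003  0.0054] y [-0.0145 -0.0074  0.01
[... 938 characters left out ...]
026  0.0244]
-0.0 260 x [-0.0124  0.0015  0.0207  0.0298  0.038 ] y [-0.0246  0.0031  0.0263]
0.008 40 x [-0.0127 -0.0101 -0.0083 -0.0062  0.0172] y [-0.017  -0.0023  0.0198]
0.016 17 x [-0.007  -0.0064 -0.0058 -0.0011  0.0022] y [-0.0199 -0.0106  0.0143]
0.024 10 x [-0.0071 -0.0068 -0.0064 -0.0059 -0.0037] y [-0.0116  0.0013  0.0151]
0.032 11 x [-0.0068 -0.0067 -0.0066 -0.0063 -0.0057] y [-0.0086  0.002   0.0126]
0.04 10 x [-0.0068 -0.0065 -0.0063 -0.0062 -0.0014] y [-0.0094  0.0022  0.0153]
0.048 61 x [-0.0069 -0.0048 -0.0025  0.      0.0022] y [-0.0111  0.0034  0.0168]
lug x vs z [ 0.07216249 -0.00640862] 110
stand lug [-0.00645023  0.00308357] 69
stand plate [-0.03209835  0.00023513] 113
```

```bash

python3 - <<'E'
from h import *
O=np.array([.6654,.0746]);a=.2265;xh=np.array([np.cos(a),np.sin(a)]);yh=np.array([-np.sin(a),np.cos(a)]);Rm=np.column_stack([xh,yh])
s=load('top8');P=cloud(s).reshape(-1,3);l=np.column_stack([(P[:,:2]-O)@Rm,P[:,2]-.21])
k=(l[:,0]>-.065)&(l[:,0]<-.03)&(abs(l[:,1]-.002)<.016)&(l[:,2]>-.06)&(l[:,2]<0)
q=l[k]
for _ in range(3):
    c=q.mean(0);n=np.linalg.svd(q-c)[2][2];n*=np.sign(n[2]);r=(q-c)@n;q=q[abs(r)<2.5*r.std()]
print('head top normal',n,np.degrees(np.arctan2(n[2],-n[0])),len(q),r.std(),c)
# battery top
k=(l[:,0]>.015)&(l[:,0]<.037)&(abs(l[:,1]-.002)<.016)&(abs(l[:,2])<.015);q=l[k];c=q.mean(0);n=np.linalg.svd(q-c)[2][2];n*=np.sign(n[2]);print('batt normal',n,len(q),c)
# side: vertical line prediction at lug
S=load('side8')
for h in(.005,.049):
    for d in(-.005,.005):
        w=np.r_[O+Rm@[d,-.015],.21+h];print(h,d,((proj(S,w)-[330,170]+.5)*7-.5).round(1))
E
```

```text
head top normal [-0.69236735 -0.00298167  0.72153902] 46.18195717490391 221 0.002025387023788276 [-0.04824134  0.00196749 -0.03047752]
batt normal [ 0.01140957 -0.01499182  0.99982252] 137 [ 2.61027605e-02  2.02006264e-03 -9.70616720e-05]
0.005 -0.005 [314.4 254.3]
0.005 0.005 [339.6 252.5]
0.049 -0.005 [319.4 146.4]
0.049 0.005 [344.9 144.7]
```

```bash

python3 - <<'E'
from h import *
s=load('side8');cv2.imwrite('pics/lug.png',cv2.resize(s['pixels'][180:235,345:400,::-1],None,fx=10,fy=10,interpolation=cv2.INTER_NEAREST))
E
```

```text
(no output)
```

View pics/lug.png

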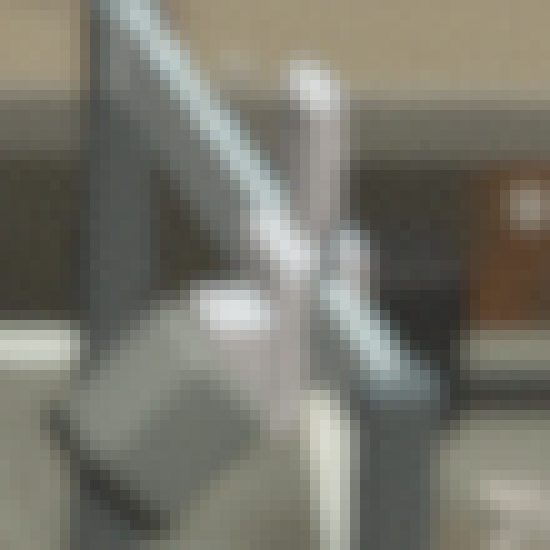

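```bash
cat > goal.py <<'E'
from kin import *
O=np.array([.6654,.0746,.21]);a=.2265;XH=np.array([np.cos(a),np.sin(a),0]);YH=np.array([-np.sin(a),np.cos(a),0]);ZH=np.array([0,0,1.])
def goal(lean=0.,gx=-.028,gz=.006,dist=.08):
    RR=np.column_stack([XH,YH,ZH])@ry(lean)
    los=RR@np.array([-1,0,-1])/np.sqrt(2);win=O+RR@np.array([-.058,0,-.064])
    yc=-los;xc=-RR[:,1];zc=np.cross(xc,yc);Rc=np.column_stack([xc,yc,zc])
    lab=win+dist*los;cen=lab-Rc@np.array([.034,.004,-.003])
    g=cen+Rc@np.array([gx,0,gz]);Rt=np.column_stack([yc,np.cross(-zc,yc),-zc])
    return g-.003*Rt[:,2],Rt,lab,cen,Rc,win
E
python3 - <<'E'
from h import *;from goal import *
q0=monitor.get_obs()['joint_pos']
rk=np.array([.4733,-.1873]);ya=-.322;xr=np.array([np.cos(ya),np.sin(ya)]);yr=np.array([-xr[1],xr[0]])
c=rk-.055*yr;g=c-.028*xr;print('coupon',c,'grasp',g)
Rt=tool(ya+np.pi/2,0);print(Rt.round(3))
for z in(.035,.13,.2):
    q,e=ik(np.r_[g,z],Rt,q0);print(z,q.round(3),e)
p,Rg,lab,cen,Rc,win=goal();q2,e=ik(p,Rg,q);print('goal',p.round(4),Rg.round(3).tolist(),'lab',lab,'win',win,q2.round(3),e,pts(q2)[3])
p2=p-.1*Rg[:,0]; 
for d in([-.12,0,.05],[-.06,.0,.0]):
    pp=p+d[0]*XH+d[1]*YH+[0,0,d[2]];print(d,ik(pp,Rg,q2))
print('rot from rack to goal',R.from_matrix(Rg@Rt.T).as_rotvec())
print('now->rack rot',R.from_matrix(Rt@np.array(monitor.get_obs()['ee_rot']).T).as_rotvec())
E
```

```text
coupon [ 0.45589446 -0.23947324] grasp [ 0.42933354 -0.23061224]
[[ 0.316  0.949  0.   ]
 [ 0.949 -0.316  0.   ]
 [ 0.     0.    -1.   ]]
0.035 [-0.635  0.505  1.953 -0.     0.684 -1.884] 4.2483811833076466e-11
0.13 [-0.635  0.344  1.879 -0.     0.918 -1.884] 1.1102230246251565e-15
0.2 [-0.635  0.247  1.803 -0.     1.091 -1.884] 2.1534513101760563e-11
goal [0.5288 0.1067 0.0951] [[0.689, 0.225, 0.689], [0.159, -0.974, 0.159], [0.707, 0.0, -0.707]] lab [0.55375773 0.04887154 0.08943146] win [0.60888142 0.06157504 0.146     ] [-0.056  0.477  2.38   2.711  0.474 -2.964] 0.044325034617706226 [0.29777455 0.05229721 0.36179318]
[-0.12, 0, 0.05] (array([-0.1441668 ,  0.09656185,  2.38      ,  0.99688723,  0.25004761,
       -1.3025411 ]), np.float64(0.22195093250689546))
[-0.06, 0.0, 0.0] (array([-0.083062  ,  0.35895419,  2.38      ,  2.34912181,  0.2658969 ,
       -2.62362954]), np.float64(0.16811467988331297))
rot from rack to goal [ 0.55089398 -0.60618661 -0.96735834]
now->rack rot [-0.53364696 -0.48758442  0.98041009]
```

```bash
cat >> goal.py <<'E'
def goal2(phi,psi=0.,lean=0.,gx=-.028,gz=.006,dist=.08):
    RR=np.column_stack([XH,YH,ZH])@ry(lean)
    los=RR@np.array([-1,0,-1])/np.sqrt(2);win=O+RR@np.array([-.058,0,-.064]);n=-los
    u=RR@np.array([1,0,-1])/np.sqrt(2);tz=np.cos(phi)*u+np.sin(phi)*RR[:,1]
    # psi=0: zc=-tz ; xc = n x zc ; psi: rotate
    z0=-tz;x0=np.cross(n,z0);xc=np.cos(psi)*x0+np.sin(psi)*tz;zc=np.cross(xc,n);Rc=np.column_stack([xc,n,zc])
    lab=win+dist*los;cen=lab-Rc@np.array([.034,.004,-.003]);g=cen+Rc@np.array([gx,0,gz])
    Rt=np.column_stack([n,np.cross(tz,n),tz]);return g-.003*tz,Rt,lab,cen,Rc,win
E
python3 - <<'E'
from h import *;from goal import *
ya=-.322;xr=np.array([np.cos(ya),np.sin(ya)]);yr=np.array([-xr[1],xr[0]]);g=np.array([.4293,-.2306])
H=np.load('helmet.npy');q0=monitor.get_obs()['joint_pos']
for flip in(1,-1):
  for phi in range(-90,121,15):
    p,Rg,lab,cen,Rc,win=goal2(np.radians(phi))
    Rg=Rg@np.diag([flip,flip,1])
    best=None
    for s in range(12):
        rng=np.random.default_rng(s);qq=q0 if s==0 else rng.uniform(LO,HI);q,e=ik(p,Rg,qq)
        if e<1e-4 and (best is None or np.abs(q-q0).sum()<np.abs(best-q0).sum()):best=q
    if best is not None:
        sh,el,e2,w=pts(best);print(flip,phi,best.round(2),'w',w.round(3),'helm',seg(H,e2,w).min().round(3),seg(H,w,p).min().round(3),'xc',(np.column_stack([XH,YH,ZH]).T@Rc[:,0]).round(2),'p',p.round(3))
E
```

```text
1 -15 [0.26 0.59 2.37 3.63 0.65 2.77] w [0.28  0.146 0.329] helm 0.074 0.08 xc [-0.18 -0.97  0.18] p [0.54  0.11  0.083]
1 30 [-0.57  0.57  2.25  1.41  0.92 -2.27] w [ 0.338 -0.136  0.336] helm 0.337 0.309 xc [ 0.35 -0.87 -0.35] p [0.512 0.088 0.116]
1 45 [-0.66  0.67  2.09  1.12  1.19 -2.12] w [ 0.389 -0.214  0.303] helm 0.395 0.329 xc [ 0.5  -0.71 -0.5 ] p [0.507 0.074 0.124]
1 60 [-0.67  0.79  1.9   0.96  1.45 -2.04] w [ 0.451 -0.273  0.256] helm 0.429 0.334 xc [ 0.61 -0.5  -0.61] p [0.505 0.059 0.129]
1 75 [-0.65  0.93  1.7   0.87  1.71 -1.99] w [ 0.52  -0.31   0.197] helm 0.441 0.344 xc [ 0.68 -0.26 -0.68] p [0.507 0.043 0.131]
1 90 [-0.6   1.07  1.51  0.82  1.97 -1.96] w [ 0.592 -0.323  0.13 ] helm 0.446 0.357 xc [ 0.71 -0.   -0.71] p [0.511 0.027 0.13 ]
1 105 [-0.54  1.21  1.32  0.8   2.22 -1.94] w [ 0.66  -0.311  0.061] helm 0.447 0.373 xc [ 0.68  0.26 -0.68] p [0.518 0.012 0.127]
1 120 [-0.45  1.34  1.15  0.8   2.46 -1.94] w [ 0.721 -0.274 -0.007] helm 0.442 0.389 xc [ 0.61  0.5  -0.61] p [0.527 0.    0.12 ]
-1 -15 [ 0.26  0.59  2.37  3.63  0.65 -0.37] w [0.28  0.146 0.329] 
[... 279 characters left out ...]
c [ 0.5  -0.71 -0.5 ] p [0.507 0.074 0.124]
-1 60 [-0.67  0.79  1.9   0.96  1.45  1.1 ] w [ 0.451 -0.273  0.256] helm 0.429 0.334 xc [ 0.61 -0.5  -0.61] p [0.505 0.059 0.129]
-1 75 [-0.65  0.93  1.7   0.87  1.71  1.15] w [ 0.52  -0.31   0.197] helm 0.441 0.344 xc [ 0.68 -0.26 -0.68] p [0.507 0.043 0.131]
-1 90 [-0.6   1.07  1.51  0.82  1.97  1.18] w [ 0.592 -0.323  0.13 ] helm 0.446 0.357 xc [ 0.71 -0.   -0.71] p [0.511 0.027 0.13 ]
-1 105 [-0.54  1.21  1.32  0.8   2.22  1.2 ] w [ 0.66  -0.311  0.061] helm 0.447 0.373 xc [ 0.68  0.26 -0.68] p [0.518 0.012 0.127]
-1 120 [-0.45  1.34  1.15  0.8   2.46  1.2 ] w [ 0.721 -0.274 -0.007] helm 0.442 0.389 xc [ 0.61  0.5  -0.61] p [0.527 0.    0.12 ]
```

Call:
move_arm(
  moves=[
    [-0.0214, -0.0165, -0.012, -0.0534, -0.0488, 0.098, 0.04],
    [-0.0214, -0.0165, -0.012, -0.0534, -0.0488, 0.098, 0.04],
    [-0.0214, -0.0165, -0.012, -0.0534, -0.0488, 0.098, 0.04],
    [-0.0214, -0.0165, -0.015, -0.0534, -0.0488, 0.098, 0.04],
    [-0.0214, -0.0165, -0.015, -0.0534, -0.0488, 0.098, 0.04],
    [-0.0214, -0.0165, -0.02, -0.0534, -0.0488, 0.098, 0.04],
    [-0.0214, -0.0165, -0.02, -0.0534, -0.0488, 0.098, 0.04],
    [-0.0214, -0.0165, -0.02, -0.0534, -0.0488, 0.098, 0.04],
  ],
)

```text
time_s: 12.4
eef_pos: [0.4716, -0.1927, 0.2512]
ee_rot: [[0.491, 0.867, -0.087], [0.869, -0.482, 0.11], [0.053, -0.13, -0.99]]
force: [0.1, -0.8, -0.2]
grip_width: 0.0399
```

Call:
move_arm(
  moves=[
    [-0.0214, -0.0165, -0.02, -0.0534, -0.0488, 0.098, 0.04],
    [-0.0214, -0.0165, -0.02, -0.0534, -0.0488, 0.098, 0.04],
    [0, 0, 0, 0, 0, 0, 0.04],
    [0, 0, 0, 0, 0, 0, 0.04],
  ],
)

```text
time_s: 12.73
eef_pos: [0.4261, -0.2235, 0.2103]
ee_rot: [[0.317, 0.948, -0.007], [0.948, -0.317, 0.0], [-0.002, -0.006, -1.0]]
force: [1.4, 0.2, 0.1]
grip_width: 0.0399
```

```bash

python3 - <<'E'
from h import *;from goal import *
o=st();Rt=tool(-.322+np.pi/2,0);print('rot left',R.from_matrix(Rt@np.array(o['ee_rot']).T).as_rotvec().round(4),np.array([.4293,-.2306,.13])-o['eef_pos'])
s=snap('side','side9');t=snap('top','top9')
cv2.imwrite('pics/s9.png',cv2.resize(s['pixels'][230:360,230:370,::-1],None,fx=4.5,fy=4.5,interpolation=cv2.INTER_CUBIC))
cv2.imwrite('pics/t9.png',cv2.resize(t['pixels'][210:330,320:480,::-1],None,fx=5,fy=5,interpolation=cv2.INTER_CUBIC))
E
```

```text
{'time_s': 12.7333, 'joint_pos': [-0.6242, 0.229, 1.7988, -0.0038, 1.1194, -1.8705], 'dq': [0.0167, 0.0152, -0.1254, 0.0141, 0.0173, 0.0247], 'tau': [-0.472, -39.7746, -21.224, -0.279, 0.1088, -0.3556], 'eef_pos': [0.4261, -0.2235, 0.2103], 'ee_rot': [[0.3172, 0.9483, -0.0065], [0.9483, -0.3172, 0.0005], [-0.0016, -0.0063, -1.0]], 'force': [1.4164, 0.1702, 0.0799], 'ft_torque': [0.0069, -0.1734, 0.0082], 'grip_width': 0.0399}
rot left [-0.0005 -0.0065  0.0008] [ 0.00324173 -0.00712918 -0.08029197]
```

View pics/s9.png

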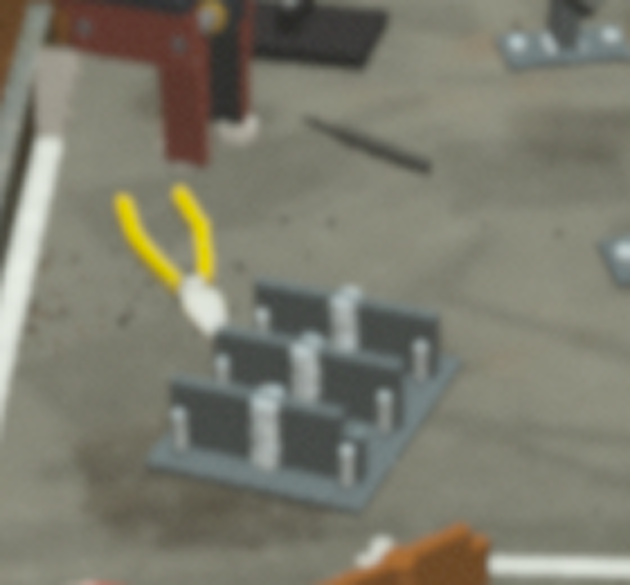

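View pics/t9.png

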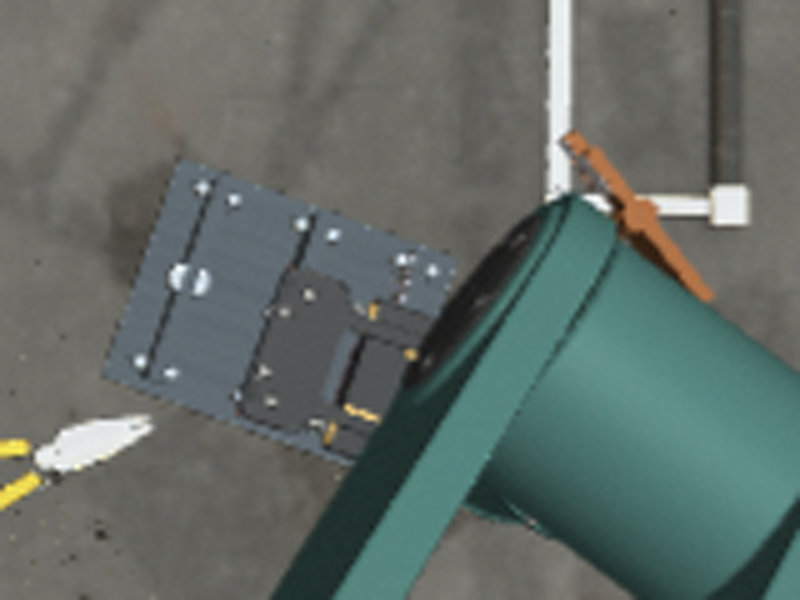

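```bash

python3 - <<'E'
from h import *
S=load('side0');T=load('top0');ya=-.322;xr=np.array([np.cos(ya),np.sin(ya)]);yr=np.array([-xr[1],xr[0]]);rk=np.array([.4733,-.1873])
f=lambda x,y,x0,y0,k:(x0+(x+.5)/k-.5,y0+(y+.5)/k-.5)
loc=lambda p:np.round([(p[:2]-rk)@xr,(p[:2]-rk)@yr],4)
for n,(x,y) in dict(c1plain=(105,276),c1notch=(410,333),c2plain=(183,190),c2far=(515,248),c3plain=(252,103),c3far=(580,160)).items():print(n,loc(ray(S,*f(x,y,255,280,8),.046)))
for n,(x,y) in dict(pinA=(118,330),pinB=(417,395),p3=(195,240),p4=(483,300),p5=(266,152),p6=(547,210)).items():print(n,loc(ray(S,*f(x,y,255,280,8),.030)))
print('top-view coupon edges')
for x,y in((478,560),(500,480),(515,430),(540,360),(165,417-0),(415,190)):print(loc(ray(T,*f(x,y,330,230,8),.046)))
E
```

```text
c1plain [-0.0541 -0.0559]
c1notch [ 0.0426 -0.0521]
c2plain [-0.0526 -0.0029]
c2far [0.0548 0.0024]
c3plain [-0.0539  0.053 ]
c3far [0.0555 0.0575]
pinA [-0.049  -0.0591]
pinB [ 0.0476 -0.0593]
p3 [-0.0482 -0.0048]
p4 [ 0.0472 -0.0047]
p5 [-0.0487  0.0513]
p6 [0.0473 0.0505]
top-view coupon edges
[-0.0565 -0.0511]
[-0.0301 -0.0493]
[-0.0135 -0.0486]
[ 0.0104 -0.0488]
[-0.0477  0.0581]
[0.0481 0.0069]
```

```bash

python3 - <<'E'
from h import *
S=load('side9');o=monitor.get_obs();p=np.array(o['eef_pos']);M=np.array(o['ee_rot'])
for dx in(-.0335,-.02,.02,.0335):
  for dy in(-.01,.01):print(dx,dy,((proj(S,p+M@[dx,dy,.022])-[230,230]+.5)*4.5-.5).round(1))
E
python3 - <<'E'
import sys;sys.path.insert(0,'.')
import cv2,numpy as np
s=np.load('pics/side9.npz')['pixels'][:,:,::-1]
cv2.imwrite('pics/f9.png',cv2.resize(s[225:275,240:295],None,fx=10,fy=10,interpolation=cv2.INTER_NEAREST))
E
```

```text
-0.0335 -0.01 [165.6 167.5]
-0.0335 0.01 [202.2 174.3]
-0.02 -0.01 [177.2 155.8]
-0.02 0.01 [213.6 162.5]
0.02 -0.01 [210.3 122.2]
0.02 0.01 [246.  128.6]
0.0335 -0.01 [221.1 111.2]
0.0335 0.01 [256.5 117.5]
```

View pics/f9.png

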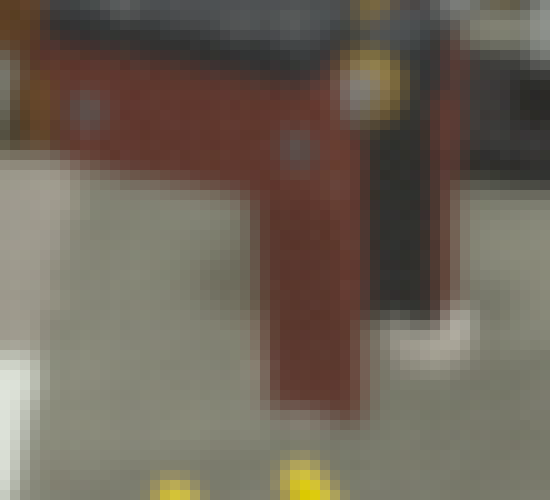

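Call:
move_arm(
  moves=[
    [0.0016, -0.0036, -0.025, 0, -0.006, 0, 0.04],
    [0.0016, -0.0035, -0.025, 0, 0, 0, 0.04],
    [0, 0, -0.025, 0, 0, 0, 0.04],
    [0, 0, -0.025, 0, 0, 0, 0.04],
    [0, 0, -0.02, 0, 0, 0, 0.04],
    [0, 0, 0, 0, 0, 0, 0.04],
    [0, 0, 0, 0, 0, 0, 0.04],
  ],
)

```text
time_s: 13.42
eef_pos: [0.4335, -0.2327, 0.0914]
ee_rot: [[0.315, 0.949, 0.002], [0.949, -0.315, -0.002], [-0.001, 0.003, -1.0]]
force: [0.1, 0.3, -0.5]
grip_width: 0.0396
```

```bash

python3 - <<'E'
from h import *;from goal import *
o=st();Rt=tool(-.322+np.pi/2,0);print('rot left',R.from_matrix(Rt@np.array(o['ee_rot']).T).as_rotvec().round(4),np.array([.4293,-.2306,.035])-o['eef_pos'])
s=snap('side','side10')
cv2.imwrite('pics/s10.png',cv2.resize(s['pixels'][270:350,240:350,::-1],None,fx=7,fy=7,interpolation=cv2.INTER_CUBIC))
E
```

```text
{'time_s': 13.4167, 'joint_pos': [-0.633, 0.4094, 1.906, 0.0, 0.8232, -1.883], 'dq': [-0.0036, -0.0365, -0.0131, -0.0035, 0.005, -0.001], 'tau': [-0.0549, -43.196, -16.4136, -0.025, -0.0494, 0.0096], 'eef_pos': [0.4335, -0.2327, 0.0914], 'ee_rot': [[0.3154, 0.949, 0.0025], [0.949, -0.3154, -0.0018], [-0.0009, 0.0029, -1.0]], 'force': [0.1458, 0.3276, -0.4886], 'ft_torque': [0.0762, -0.1341, -0.0252], 'grip_width': 0.0396}
rot left [ 0.0018  0.0025 -0.0011] [-0.00424726  0.00206231 -0.05639803]
```

View pics/s10.png

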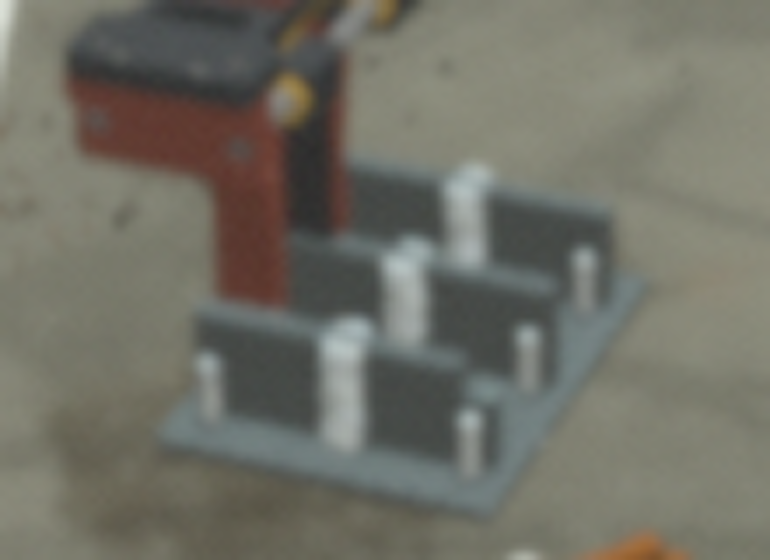

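```bash

python3 - <<'E'
from h import *
S=load('side10');o=monitor.get_obs();p=np.array(o['eef_pos']);M=np.array(o['ee_rot'])
F=lambda w:((proj(S,w)-[240,270]+.5)*7-.5).round(1)
for dx in(-.0335,-.02):
  for dy in(-.01,.01):print(dx,dy,F(p+M@[dx,dy,.022]))
ya=-.322;xr=np.array([np.cos(ya),np.sin(ya)]);yr=np.array([-xr[1],xr[0]]);rk=np.array([.4733,-.1873])
for x,y in((-.055,-.059),(-.055,-.051),(0.043,-.059),(0.043,-.051)):print(x,y,F(np.r_[rk+x*xr+y*yr,.046]))
for y in (-.0635,-.0465):print('pin',F(np.r_[rk-.048*xr+y*yr,.03]),F(np.r_[rk+.048*xr+y*yr,.03]))
E
```

```text
-0.0335 -0.01 [209.6 312.7]
-0.0335 0.01 [264.8 324.2]
-0.02 -0.01 [226.7 292.3]
-0.02 0.01 [281.6 303.6]
-0.055 -0.059 [190.6 315.5]
-0.055 -0.051 [200.6 303.7]
0.043 -0.059 [457.1 372.2]
0.043 -0.051 [466.  359.9]
pin [205.3 365.9] [466.3 422.5]
pin [226.3 340.4] [485.1 395.9]
```

Call:
move_arm(
  moves=[
    [-0.002, 0.001, -0.012, 0, 0, 0, 0.04],
    [-0.0022, 0.001, -0.015, 0, 0, 0, 0.04],
    [0, 0, -0.015, 0, 0, 0, 0.04],
    [0, 0, -0.01, 0, 0, 0, 0.04],
    [0, 0, -0.004, 0, 0, 0, 0.04],
    [0, 0, 0, 0, 0, 0, 0.04],
    [0, 0, 0, 0, 0, 0, 0.04],
  ],
)

```text
time_s: 14.05
eef_pos: [0.4285, -0.2306, 0.0361]
ee_rot: [[0.315, 0.949, 0.003], [0.949, -0.315, -0.003], [-0.002, 0.004, -1.0]]
force: [-0.1, -0.1, 0.4]
grip_width: 0.0399
```

```bash

python3 - <<'E'
from h import *;from goal import *
o=st();print(np.array([.4293,-.2306,.035])-o['eef_pos'])
s=snap('side','side11')
cv2.imwrite('pics/s11.png',cv2.resize(s['pixels'][270:350,240:350,::-1],None,fx=7,fy=7,interpolation=cv2.INTER_CUBIC))
E
```

```text
{'time_s': 14.05, 'joint_pos': [-0.6356, 0.5008, 1.9576, -0.0003, 0.6788, -1.8853], 'dq': [-0.0017, -0.0078, 0.0011, -0.0004, -0.0008, -0.0027], 'tau': [-0.0035, -46.0307, -13.0753, -0.023, 0.0239, 0.0018], 'eef_pos': [0.4285, -0.2306, 0.0361], 'ee_rot': [[0.3154, 0.949, 0.0034], [0.949, -0.3154, -0.0028], [-0.0016, 0.0041, -1.0]], 'force': [-0.1387, -0.1337, 0.4293], 'ft_torque': [0.0566, -0.1563, -0.021], 'grip_width': 0.0399}
[ 8.36522031e-04 -1.11377143e-05 -1.12385628e-03]
```

View pics/s11.png

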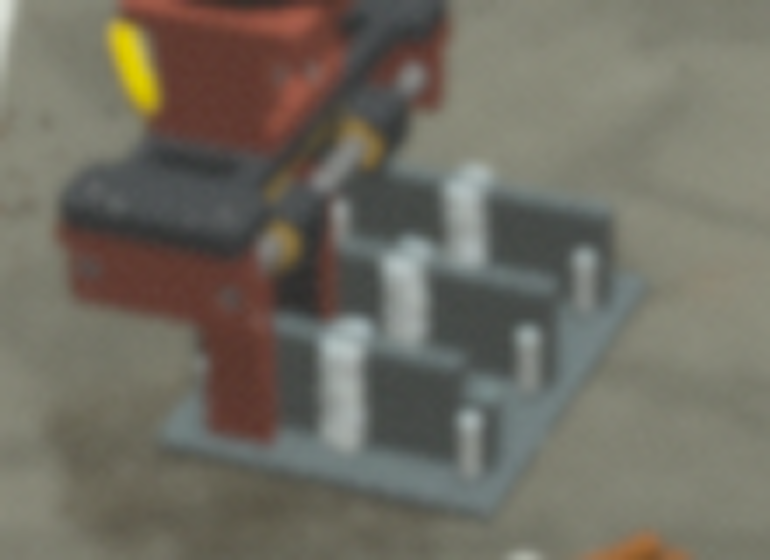

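Call:
move_arm(
  moves=[
    [0, 0, 0, 0, 0, 0, 0.02],
    [0, 0, 0, 0, 0, 0, 0.012],
    [0, 0, 0, 0, 0, 0, 0.0],
    [0, 0, 0, 0, 0, 0, 0.0],
    [0, 0, 0, 0, 0, 0, 0.0],
  ],
  newtons=5,
)

```text
time_s: 14.52
eef_pos: [0.4277, -0.2302, 0.0356]
ee_rot: [[0.315, 0.949, 0.003], [0.949, -0.315, -0.002], [-0.001, 0.003, -1.0]]
force: [0.5, 0.0, 0.7]
grip_width: 0.0102
```

Call:
move_arm(
  moves=[
    [0, 0, 0, 0, 0, 0, 0.0],
    [0, 0, 0, 0, 0, 0, 0.0],
    [0, 0, 0, 0, 0, 0, 0.0],
  ],
  newtons=5,
)

```text
time_s: 14.77
eef_pos: [0.4277, -0.2301, 0.0355]
ee_rot: [[0.315, 0.949, 0.002], [0.949, -0.315, -0.002], [-0.001, 0.003, -1.0]]
force: [1.0, 0.6, 3.3]
grip_width: 0.008
```

Call:
move_arm(
  moves=[
    [0, 0, 0, 0, 0, 0, 0.0],
    [0, 0, 0, 0, 0, 0, 0.0],
    [0, 0, 0, 0, 0, 0, 0.0],
    [0, 0, 0, 0, 0, 0, 0.0],
  ],
  newtons=50,
)

```text
time_s: 15.1
eef_pos: [0.4277, -0.2301, 0.0355]
ee_rot: [[0.315, 0.949, 0.003], [0.949, -0.315, -0.002], [-0.001, 0.003, -1.0]]
force: [-1.0, 1.1, 5.8]
grip_width: 0.0078
```

Call:
move_arm(
  moves=[
    [0, 0, 0.004, 0, 0, 0, 0.0],
    [0, 0, 0.008, 0, 0, 0, 0.0],
    [0, 0, 0.012, 0, 0, 0, 0.0],
    [0, 0, 0.015, 0, 0, 0, 0.0],
    [0, 0, 0.02, 0, 0, 0, 0.0],
    [0, 0, 0.02, 0, 0, 0, 0.0],
    [0, 0, 0.02, 0, 0, 0, 0.0],
    [0, 0, 0.02, 0, 0, 0, 0.0],
  ],
)

```text
time_s: 15.77
eef_pos: [0.4271, -0.2297, 0.1555]
ee_rot: [[0.316, 0.949, 0.002], [0.949, -0.316, -0.002], [-0.001, 0.002, -1.0]]
force: [0.6, -0.4, -3.0]
grip_width: 0.0079
```

```bash

python3 - <<'E'
from h import *;from goal import *
o=st()
s=snap('side','side12')
cv2.imwrite('pics/s12.png',cv2.resize(s['pixels'][210:350,230:370,::-1],None,fx=4.2,fy=4.2,interpolation=cv2.INTER_CUBIC))
p=np.array(o['eef_pos']);M=np.array(o['ee_rot'])
q=monitor.get_obs()['joint_pos']
for phi in(45,60,75):
    pg,Rg,lab,cen,Rc,win=goal2(np.radians(phi),gz=.0065);q2,e=ik(pg,Rg,q);print(phi,pg.round(4),q2.round(3),e,'d',(pg-p).round(4),'rv',R.from_matrix(Rg@M.T).as_rotvec().round(4))
E
```

```text
{'time_s': 15.7667, 'joint_pos': [-0.6359, 0.3024, 1.8603, -0.0004, 0.9767, -1.8854], 'dq': [-0.0019, -0.3528, -0.2478, -0.0001, 0.5975, 0.0007], 'tau': [0.0842, -41.4655, -21.0577, -0.0113, -0.7141, 0.0004], 'eef_pos': [0.4271, -0.2297, 0.1555], 'ee_rot': [[0.3155, 0.9489, 0.0016], [0.9489, -0.3155, -0.0016], [-0.001, 0.002, -1.0]], 'force': [0.5507, -0.4234, -3.0227], 'ft_torque': [0.058, -0.0192, -0.0097], 'grip_width': 0.0079}
45 [0.5068 0.074  0.1239] [-0.659  0.666  2.086  1.12   1.187 -2.12 ] 2.672742668277588e-10 d [ 0.0798  0.3037 -0.0317] rv [ 1.0671 -0.0495 -0.6181]
60 [0.5052 0.0584 0.129 ] [-0.676  0.793  1.898  0.961  1.453 -2.036] 9.520162436160717e-13 d [ 0.0781  0.2881 -0.0265] rv [ 1.2172  0.1424 -0.4832]
75 [0.5066 0.0421 0.1312] [-0.652  0.932  1.704  0.871  1.715 -1.987] 7.833234061394023e-11 d [ 0.0796  0.2718 -0.0243] rv [ 1.3559  0.337  -0.3392]
```

View pics/s12.png

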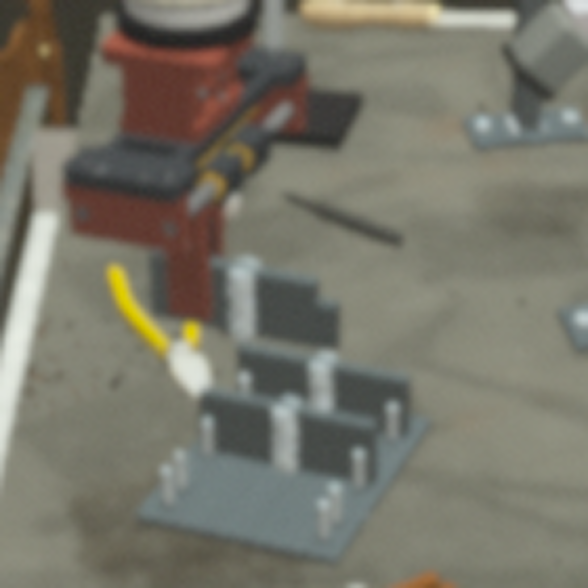

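Call:
move_arm(
  moves=[
    [0.002, 0.01, 0.02, 0.1107, 0.0129, -0.0439, 0],
    [0.002, 0.017, 0.01, 0.1107, 0.0129, -0.0439, 0],
    [0.002, 0.017, 0.005, 0.1107, 0.0129, -0.0439, 0],
    [0.002, 0.017, 0, 0.1107, 0.0129, -0.0439, 0],
    [0.002, 0.017, 0, 0.1107, 0.0129, -0.0439, 0],
    [0.002, 0.017, 0, 0.1107, 0.0129, -0.0439, 0],
    [0.002, 0.017, 0, 0.1107, 0.0129, -0.0439, 0],
    [0.002, 0.017, 0, 0.1107, 0.0129, -0.0439, 0],
  ],
)

```text
time_s: 16.48
eef_pos: [0.4444, -0.1017, 0.1891]
ee_rot: [[0.622, 0.781, 0.06], [0.467, -0.431, 0.772], [0.629, -0.452, -0.632]]
force: [0.4, 0.8, -4.1]
grip_width: 0.008
```

Call:
move_arm(
  moves=[
    [0.002, 0.017, 0, 0.1107, 0.0129, -0.0439, 0],
    [0.002, 0.017, 0, 0.1107, 0.0129, -0.0439, 0],
    [0.002, 0.017, 0, 0.1107, 0.0129, -0.0439, 0],
    [0, 0, 0, 0, 0, 0, 0],
    [0, 0, 0, 0, 0, 0, 0],
  ],
)

```text
time_s: 16.9
eef_pos: [0.4491, -0.0503, 0.1878]
ee_rot: [[0.691, 0.708, 0.15], [0.159, -0.351, 0.923], [0.705, -0.613, -0.355]]
force: [0.8, 0.4, -3.7]
grip_width: 0.0078
```

```bash

python3 - <<'E'
from h import *;from goal import *
o=st()
s=snap('side','side13');t=snap('top','top13')
p=np.array(o['eef_pos']);M=np.array(o['ee_rot'])
pg,Rg,lab,cen,Rc,win=goal2(np.radians(60),gz=.0065,gx=-.029);print('d',(pg-p).round(4),'rv',R.from_matrix(Rg@M.T).as_rotvec().round(4),pg.round(4))
E
```

```text
{'time_s': 16.9, 'joint_pos': [-0.8939, 0.6949, 1.8423, 0.7699, 1.6344, -1.989], 'dq': [0.008, -0.0538, -0.039, -0.0024, 0.0054, 0.002], 'tau': [-0.1523, -50.3193, -5.8072, 2.9075, 6.1708, -0.0474], 'eef_pos': [0.4491, -0.0503, 0.1878], 'ee_rot': [[0.6906, 0.7076, 0.1495], [0.1594, -0.3506, 0.9229], [0.7055, -0.6135, -0.3549]], 'force': [0.7851, 0.447, -3.6893], 'ft_torque': [-0.8613, 0.1226, -0.0225], 'grip_width': 0.0078}
d [ 0.0554  0.1091 -0.0582] rv [ 0.0011 -0.0021  0.0002] [0.5045 0.0587 0.1296]
```

View pics/side13.png

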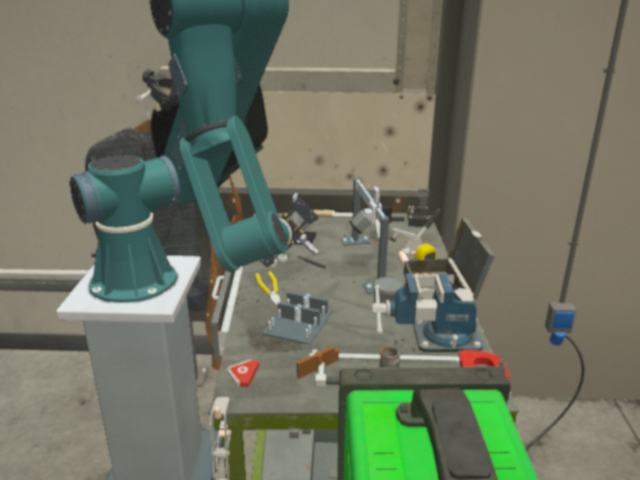

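View pics/top13.png

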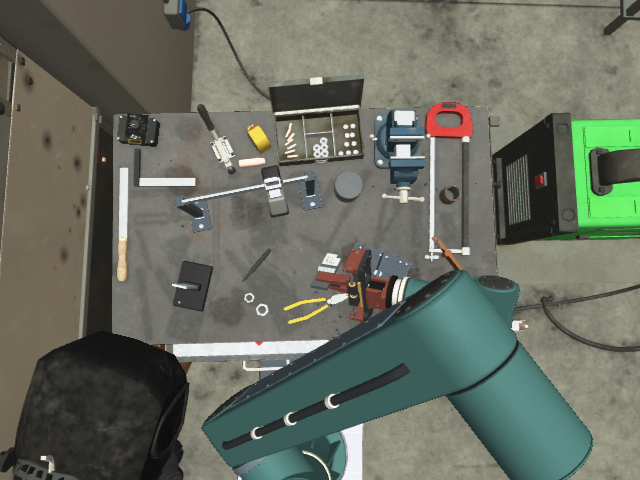

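```bash

python3 - <<'E'
from h import *;from goal import *
t=load('top13');cv2.imwrite('pics/t13.png',cv2.resize(t['pixels'][235:315,295:395,::-1],None,fx=8,fy=8,interpolation=cv2.INTER_CUBIC)[:600])
o=monitor.get_obs();p=np.array(o['eef_pos']);M=np.array(o['ee_rot']);g=p+.003*M[:,2]
Rc=np.column_stack([np.cross(M[:,0],-M[:,2]),M[:,0],-M[:,2]]);cen=g-Rc@[-.029,0,.0065]
F=lambda w:((proj(t,w)-[295,235]+.5)*8-.5).round(1)
for n,v in dict(label=(.034,.004,-.003),tr=(.055,.004,-.02),notchA=(.043,.004,.02),notchB=(.055,.004,.008),gi1=(.017,.004,.02),gi2=(.017,.004,-.02),pl1=(-.055,.004,.02),pl2=(-.055,.004,-.02),tip=(-.029,.0,.0065-.019)).items():print(n,F(cen+Rc@np.array(v)))
E
```

```text
label [286.4 191.7]
tr [257.8 135.7]
notchA [369.6 183.5]
notchB [345.2 150.1]
gi1 [339.9 243.6]
gi2 [212.6 221.5]
pl1 [252.9 419.5]
pl2 [121.4 394.3]
tip [181.2 344.5]
```

View pics/t13.png

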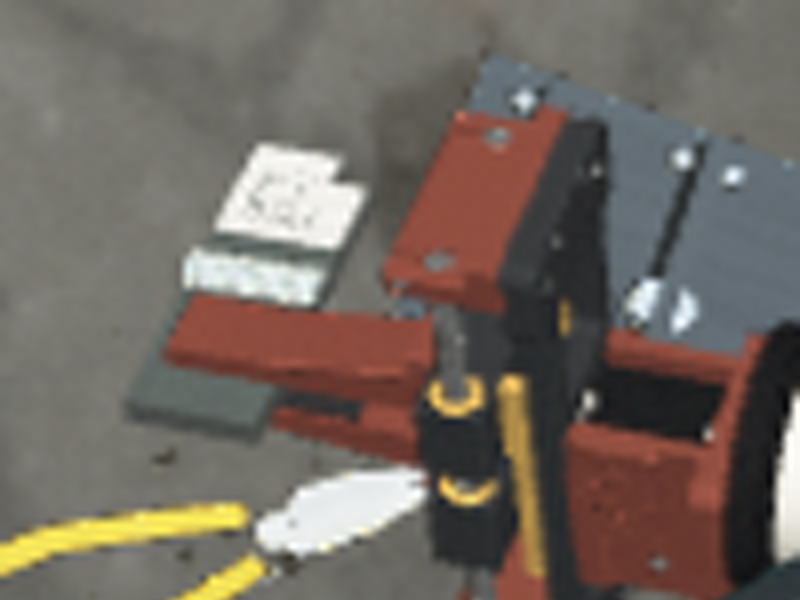

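Call:
move_arm(
  moves=[
    [0, 0.028, 0, 0, 0, 0, 0],
    [0, 0.028, 0, 0, 0, 0, 0],
    [0, 0.028, 0, 0, 0, 0, 0],
    [0, 0.027, 0, 0, 0, 0, 0],
    [0.015, 0, -0.015, 0, 0, 0, 0],
    [0.015, 0, -0.015, 0, 0, 0, 0],
    [0.015, 0, -0.016, 0, 0, 0, 0],
    [0.01, 0, -0.012, 0, 0, 0, 0],
  ],
)

```text
time_s: 17.67
eef_pos: [0.5071, 0.06, 0.1312]
ee_rot: [[0.685, 0.713, 0.151], [0.164, -0.353, 0.921], [0.71, -0.606, -0.359]]
force: [0.1, -0.4, -2.2]
grip_width: 0.0076
```

Call:
move_arm(
  moves=[
    [0, 0, 0, 0, 0, 0, 0],
    [0, 0, 0, 0, 0, 0, 0],
    [0, 0, 0, 0, 0, 0, 0],
  ],
)

```text
time_s: 17.92
eef_pos: [0.5045, 0.0608, 0.1325]
ee_rot: [[0.687, 0.711, 0.15], [0.161, -0.35, 0.923], [0.709, -0.61, -0.355]]
force: [0.1, -0.4, -3.5]
grip_width: 0.0076
```

```bash
sed -i 's/^O=np.array(\[.6654,.0746,.21\])/O=np.array([.6649,.0767,.21])/' goal.py
python3 - <<'E'
from h import *;from goal import *
o=st()
s=snap('side','side14');t=snap('top','top14')
p=np.array(o['eef_pos']);M=np.array(o['ee_rot'])
pg,Rg,lab,cen,Rc,win=goal2(np.radians(60),gz=.0065,gx=-.029);print('d',(pg-p).round(4),'rv',R.from_matrix(Rg@M.T).as_rotvec().round(4),pg.round(4),'win',win,'lab',lab)
cv2.imwrite('pics/s14.png',cv2.resize(s['pixels'][170:290,260:420,::-1],None,fx=5,fy=5,interpolation=cv2.INTER_CUBIC))
cv2.imwrite('pics/t14.png',cv2.resize(t['pixels'][150:270,220:380,::-1],None,fx=5,fy=5,interpolation=cv2.INTER_CUBIC))
E
```

```text
{'time_s': 17.9167, 'joint_pos': [-0.6727, 0.7845, 1.903, 0.9633, 1.452, -2.0355], 'dq': [-0.0099, -0.0003, 0.0151, 0.0057, 0.0008, -0.002], 'tau': [0.2429, -53.175, -3.768, 2.623, 6.1195, 0.0029], 'eef_pos': [0.5045, 0.0608, 0.1325], 'ee_rot': [[0.6871, 0.7108, 0.1503], [0.1607, -0.3504, 0.9227], [0.7085, -0.6099, -0.3551]], 'force': [0.0914, -0.3778, -3.452], 'ft_torque': [-0.8196, 0.0355, 0.0014], 'grip_width': 0.0076}
d [-0.0005  0.0001 -0.0029] rv [ 0.0021  0.0025 -0.0007] [0.504  0.0608 0.1296] win [0.60838142 0.06367504 0.146     ] lab [0.55325773 0.05097154 0.08943146]
```

View pics/s14.png

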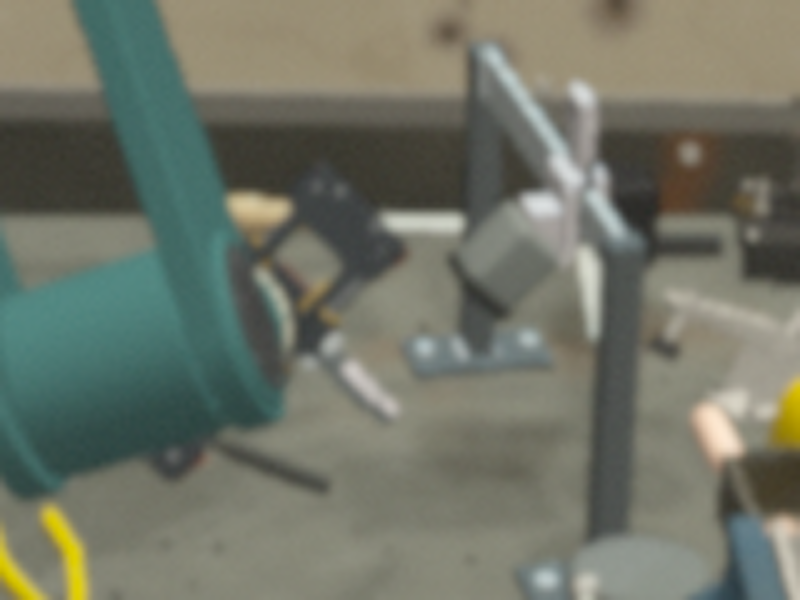

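View pics/t14.png

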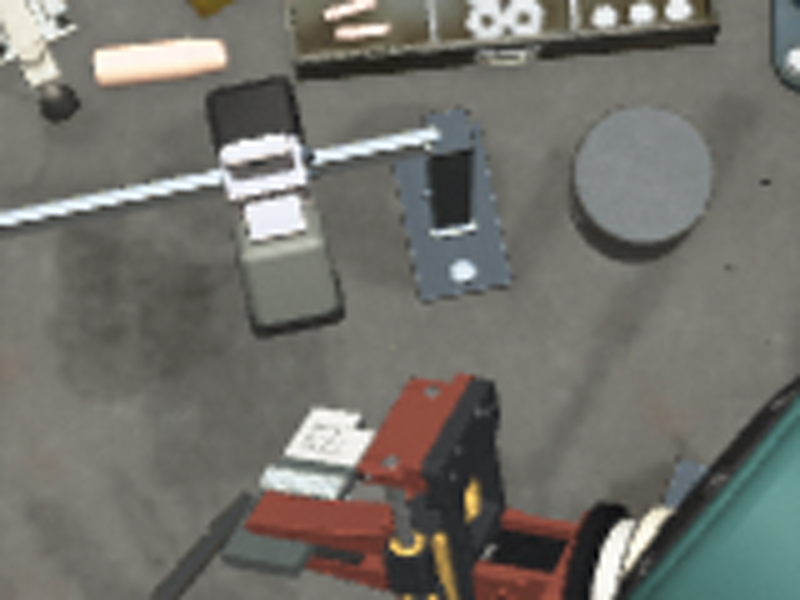

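Call:
move_arm(
  moves=[
    [-0.0005, 0, -0.003, 0.002, 0.0025, -0.0007, 0],
    [0, 0, 0, 0, 0, 0, 0],
    [0, 0, 0, 0, 0, 0, 0],
    [0, 0, 0, 0, 0, 0, 0],
    [0, 0, 0, 0, 0, 0, 0],
    [0, 0, 0, 0, 0, 0, 0],
  ],
)

```text
time_s: 18.52
eef_pos: [0.5041, 0.0609, 0.1284]
ee_rot: [[0.691, 0.707, 0.151], [0.157, -0.35, 0.924], [0.706, -0.614, -0.352]]
force: [1.0, 0.4, -3.8]
grip_width: 0.008
```

```bash

python3 - <<'E'
from h import *;from goal import *
o=st()
s=snap('side','side15');t=snap('top','top15')
p=np.array(o['eef_pos']);M=np.array(o['ee_rot'])
pg,Rg,lab,cen,Rc,win=goal2(np.radians(60),gz=.0065,gx=-.029);print('d',(pg-p).round(4),'rv',R.from_matrix(Rg@M.T).as_rotvec().round(4))
# independent: top-view white label region and window check through image
F=lambda c,w:proj(c,w).round(1)
print('top label pred',F(t,lab),'ground corners',[F(t,cen+Rc@np.array(v)) for v in((.055,.004,-.02),(.043,.004,.02),(.017,.004,.02),(.017,.004,-.02))])
hsv=cv2.cvtColor(t['pixels'],cv2.COLOR_RGB2HSV);m=((hsv[...,1]<40)&(hsv[...,2]>190)).astype(np.uint8);m[:,:270]=0;m[:,310:]=0;m[:225]=0;m[255:]=0
c=max(cv2.findContours(m,0,2)[0],key=cv2.contourArea);print('white',cv2.boundingRect(c),cv2.contourArea(c),cv2.approxPolyDP(c,1.5,True)[:,0].tolist())
C=cloud(t);q=C[m>0];c0=q.mean(0);n=np.linalg.svd(q-c0)[2][2];n*=np.sign(n[2]);Rr=np.column_stack([XH,YH,ZH]);print('label plane',len(q),'centroid',c0,'pred',lab,'normal rail',Rr.T@n)
P=C.reshape(-1,3);l=(P-O)@Rr
k=(l[:,0]>-.065)&(l[:,0]<-.03)&(abs(l[:,1])<.016)&(l[:,2]>-.06)&(l[:,2]<0);q=l[k]
for _ in range(3):
    c=q.mean(0);n=np.linalg.svd(q-c)[2][2];n*=np.sign(n[2]);r=(q-c)@n;q=q[abs(r)<2.5*r.std()]
print('head normal',n)
k=(l[:,0]>.015)&(l[:,0]<.037)&(abs(l[:,1])<.016)&(abs(l[:,2])<.015);q=l[k];c=q.mean(0);n=np.linalg.svd(q-c)[2][2];n*=np.sign(n[2]);print('batt normal',n,c)
# side: window lower edge pts
for w in((-.0722,-.05),( -.058,-.064),(-.044,-.0782)):print('side win edge pred y-20',((proj(s,O+Rr@[w[0],-.02,w[1]])-[330,190]+.5)*8-.5).round(0))
cv2.imwrite('pics/s15.png',cv2.resize(s['pixels'][190:260,330:400,::-1],None,fx=8,fy=8,interpolation=cv2.INTER_CUBIC))
E
```

```text
{'time_s': 18.5167, 'joint_pos': [-0.6737, 0.7943, 1.9035, 0.9648, 1.4493, -2.0389], 'dq': [-0.0002, -0.0002, 0.0, 0.0003, -0.0013, -0.0018], 'tau': [-0.0313, -53.9867, -2.9782, 2.5248, 6.2558, 0.0018], 'eef_pos': [0.5041, 0.0609, 0.1284], 'ee_rot': [[0.6906, 0.7074, 0.1507], [0.1566, -0.3496, 0.9237], [0.7061, -0.6143, -0.3522]], 'force': [0.9553, 0.3794, -3.7956], 'ft_torque': [-0.8621, 0.069, 0.0273], 'grip_width': 0.008}
d [-0.0002 -0.      0.0012] rv [-0.0017 -0.0018  0.0014]
top label pred [284.9 236.8] ground corners [array([282.2, 230.5]), array([294.7, 235.8]), array([290.5, 242.6]), array([275.9, 240.3])]
white (277, 232, 17, 11) 109.0 [[277, 240], [290, 242], [293, 237], [290, 235], [291, 233], [282, 232]]Traceback (most recent call last):
  File "<stdin>", line 11, in <module>
    u, s, vh = gufunc(a, signature=signature)
               ~~~~~~^^^^^^^^^^^^^^^^^^^^^^^^
    raise LinAlgError("SVD did not converge")
numpy.linalg.LinAlgError: SVD did not converge
```

View pics/side15.png

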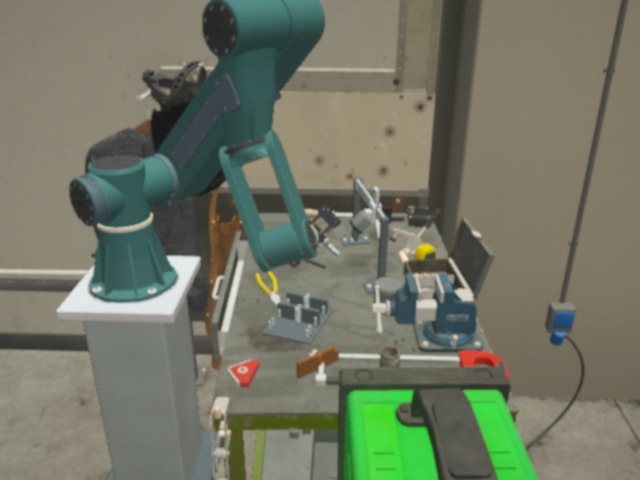

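```bash

python3 - <<'E'
from h import *;from goal import *
s=load('side15');t=load('top15');pg,Rg,lab,cen,Rc,win=goal2(np.radians(60),gz=.0065,gx=-.029);Rr=np.column_stack([XH,YH,ZH])
def plane(q):
    q=q[np.isfinite(q).all(1)]
    for _ in range(3):
        c=q.mean(0);n=np.linalg.svd(q-c)[2][2];n*=np.sign(n[2]);r=(q-c)@n;q=q[abs(r)<2.5*r.std()+1e-9]
    return n.round(3),c.round(4),len(q)
hsv=cv2.cvtColor(t['pixels'],cv2.COLOR_RGB2HSV);m=((hsv[...,1]<40)&(hsv[...,2]>190)).astype(np.uint8);m[:,:270]=0;m[:,310:]=0;m[:225]=0;m[243:]=0
C=cloud(t);l=(C-O)@Rr;print('label plane in reader frame',plane(l[m>0]),'pred',Rr.T@(lab-O))
for nm,L in(('top',l.reshape(-1,3)),('side',((cloud(s)-O)@Rr).reshape(-1,3))):
    k=(L[:,0]>-.062)&(L[:,0]<-.032)&(abs(L[:,1])<.015)&(L[:,2]>-.055)&(L[:,2]<-.01)&(abs(L[:,2]-L[:,0]-.018)<.012);print(nm,'head',plane(L[k]))
    k=(L[:,0]>.015)&(L[:,0]<.037)&(abs(L[:,1])<.016)&(abs(L[:,2])<.012);print(nm,'batt',plane(L[k]))
for w in((-.0722,-.05),( -.058,-.064),(-.044,-.0782)):print('side win edge pred y-20',((proj(s,O+Rr@[w[0],-.02,w[1]])-[330,190]+.5)*8-.5).round(0))
cv2.imwrite('pics/s15.png',cv2.resize(s['pixels'][190:260,330:400,::-1],None,fx=8,fy=8,interpolation=cv2.INTER_CUBIC))
E
```

```text
label plane in reader frame (array([ 0.729, -0.02 ,  0.684]), array([-0.1161, -0.0012, -0.121 ]), 126) pred [-1.14568542e-01  3.46944695e-18 -1.20568542e-01]
top head (array([-0.682,  0.031,  0.731]), array([-0.0472, -0.0001, -0.0291]), 182)
top batt (array([0.023, 0.006, 1.   ]), array([ 0.0262,  0.    , -0.0001]), 132)
side head (array([-0.7  ,  0.018,  0.714]), array([-0.0474, -0.0002, -0.0301]), 70)
side batt (array([-0.031, -0.118,  0.993]), array([ 0.0259, -0.0024,  0.0009]), 42)
side win edge pred y-20 [162. 299.]
side win edge pred y-20 [202. 333.]
side win edge pred y-20 [240. 368.]
```

View pics/s15.png

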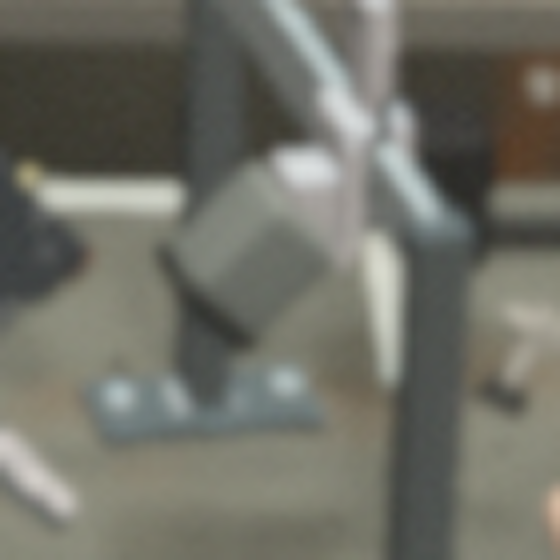

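```bash

python3 - <<'E'
from h import *
st();print(robot.sign_off())
E
```

```text
{'time_s': 18.6167, 'joint_pos': [-0.6736, 0.7943, 1.9034, 0.9648, 1.4492, -2.0389], 'dq': [0.0011, -0.0008, -0.0015, 0.001, -0.0016, -0.0007], 'tau': [-0.0253, -53.9717, -2.986, 2.5257, 6.2546, 0.0017], 'eef_pos': [0.5042, 0.0609, 0.1284], 'ee_rot': [[0.6905, 0.7075, 0.1506], [0.1568, -0.3496, 0.9237], [0.7061, -0.6142, -0.3523]], 'force': [0.2732, -0.846, -3.2938], 'ft_torque': [-0.8765, 0.0794, 0.0167], 'grip_width': 0.008}
the job is handed in; nothing more can be done
None
```

The job is done and handed in at 18.6 s. `sign_off` reports no verdict, so the result rests on my own checks.

- **Reader:** I took it off the stand with the gripper tilted to stay clear of the black object behind it. I hung it over the left half of the rail with its window facing the robot and slid it right. It stalled against the stop pin at about 11 N, and I let go. It hangs there with no measurable lean.
- **Coupon:** I lifted the notched coupon from the rightmost slot by its plain end. It is held in the air at 50 N, label face up at 45° to match the window. The dots are uncovered and the line of sight is clear.

**Last checks:**
- The tool is about 1 mm low and 0.003 rad off the target pose.
- By the top camera the label centre is within about 2 mm of its target, 80 mm in front of the window.
- The wrist force of about 3.5 N fits the coupon's weight alone, so nothing else is being touched.
- The other two coupons still stand in the rack.

**Disagreements between checks:**
- The top camera read about 1.5–2 mm short in x. Its measured surface angles were turned about 0.03 rad for both the label and the reader head, so I treated that as camera bias.
- The side camera sat about 1–1.5 px high compared with the known gripper position.

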